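Close the specimen tray and draw the light arm out to its mark

ROBOT

A 6-joint arm with a two-finger parallel gripper is mounted at the origin on the work surface. World frame = base frame: x ahead of the robot, y to its left, z up, the work surface at z = 0. Lengths are in mm, angles in rad, forces in N, time in s.
With the tool pointing down it reaches from about 275 to 1000 mm from the base axis. Payload 8.4 kg.
Tool frame: the origin (TCP) lies on the centre line of the jaws, within the pads' length; the fingertips stand r.tip_reach ahead of it and the grasp point (between the pads) lies 3 mm ahead of it (r.tip_reach is the distance from the TCP to the fingertips, in mm); z points along the fingers, y is the direction in which the jaws open and shut (so a half turn about z gives the same grasp; the last joint's range is limited). The gripper opens to 85 mm and grips with 20 to 120 N. Pads are 22 mm wide; open, the fingers measure 114 mm over their backs; the gripper's body (76 mm by 85 mm) begins 54 mm behind the grasp point. The pads swing forward as they close: fully open they stand 13 mm farther back than shut.
Start: joints at [-1.208, 0.353, 1.633, -0, 1.155, -0.002], TCP at [222.975, -583.875, 214.581] pointing down, gripper open.
Joint ranges: [-2.63, 2.63], [-0.92, 2.1], [0.06, 2.66], [-1.3, 4.44], [0, 2.69], [-3.02, 3.02]. Speed limits (rad/s): [2.22, 2.22, 2.79, 3.14, 3.14, 3.14].

INTERFACE

Orientations are given as [roll, pitch, yaw] about the fixed x, y, z axes, in that order (R = Rz(yaw) Ry(pitch) Rx(roll)).
In Python, from rig import sense, optics, r, nets gives the robot as it stands. The module is installed in compiled form; this text tells all that it offers.
- The arm moves only by the tool carry_out, never from a script. Its argument "increments" is a list that holds one entry, the list of rows, each a list of 6 numbers: the shift along the tool's x, y, z normalised to -1 to 1, where 1 is 40 cm, then the turn, a rotation vector about the tool's x, y, z normalised to -1 to 1, where 1 is 60 degrees. A call has 1 to 5 rows; each row is the pose to reach, as a shift and turn from the pose commanded when the call began, along the tool's axes at that moment; what a row does not reach only later rows make up. A row lasts 1/12 s, in which the tool goes at most 41.7 mm and 7.16 degrees, less where a joint would pass 70% of its speed; a pose out of reach is approached as far as the arm can. A call with a number of a shift or a turn outside -1 to 1 is refused whole. A call with a gripper value outside its range is refused whole. "hand" is the closure, from 0 (fully open) to 1 (shut), set as the call begins (left out, the last holds). The fingers move at their own pace and stop on an object; "squeeze" is the grip in N (left out, the last holds). Time passes only in rows, so rows that repeat a pose let the fingers close. It gives the time, the measured TCP pose, the force and the opening at its end, in the units of the state.
- sense(): the state, without advancing time (a new reading comes with each control period).
- optics.grab_frame(name): name is "scene" or "top"; returns a dict with "img" (400x640x3 uint8, red, green, blue), "range_z" (400x640 float32, mm along the optical axis (not along the pixel's ray), 0 where there is no reading), "fov_y" (degrees; the focal length in pixels is half the picture's height over the tangent of half this angle, whatever the lens; pixels are square), "cx", "cy" (the principal point, pixels), "R" (3x3) and "t" (3): a world point X has camera coordinates R X + t. Camera axes: x right, y down, z forward; pixel columns grow to the right and rows downward; lengths in mm; the calibration is good to about 2 mm. A picture is of the moment at which its call begins.
- r.sign_off(): hands the job in, once; it reports no verdict.
Trained networks look in the newest picture that a camera, given by its name, has taken for a name from the list of things; names that differ only in an ending like _2 or _b are one class to them, and where a whole thing is asked for, a point or a joint stands for the part that bears it (a point fixed in the world has none). Each returns a list of dicts, best first, with "confidence" (0 to 1); they miss things now and then, are a little off and sometimes report something else, mostly with a low value. They report only what shows in the picture. A call takes as long as a camera call.
- nets.trace(target, camera): "mask" (400x640 bool, what is visible of it).
- nets.tip_of(target, camera): "point" ([x, y, z] in mm, in world coordinates, good to about 4 mm: a listed point, or the origin of a listed thing).
The state is a dict: "clock": time; "qpos": joint angles; "qvel": joint speeds; "joint_efforts": joint torques, N m; "eef_pos": TCP position; "tcp_rot": TCP orientation; "contact_force": force on the tool from outside, world axes, zero at the start; "wrist_torque": the same for the moment, N m; "opening": opening from 0.0 (shut) to 1.0 (fully open).
Only numpy, scipy, OpenCV 4.12 (cv2) and the standard library are available. Lean on these libraries where they do the work, as an engineer would, in place of code of your own. Each camera call takes 0.05 s, during which the arm holds its last target.

TASK

Lower the clear cover of the specimen tray gently until it lies fully shut on the tray's rim. Only then take the black handle of the light arm, squeeze its red lock button in to release the arm, and draw the arm out over the tray until its red pointer is at the orange mark on the scale. The arm springs back, so finish while still holding the handle there with the button squeezed; leave the stone flakes and the other things on the desk undisturbed.

Things in the scene. Friction and masses are not known exactly. Their poses are not given: they have to be found in the camera images.
- cover (a joint): the hinged clear cover of the specimen tray: 0 = shut, lying level on the tray's rim (its stop); grows in rad as it opens upward (range 0 to 1.5). A stiff friction hinge (0.38 N m) keeps it where it is left. 0.25 kg
- cover_hinge (a point): middle of the cover's hinge axis, on the tray's far long edge, 50 mm above the desk. The axis runs along the tray's y
- cover_bar (a point): middle of the cover's handle: a round aluminium bar 10 mm thick, 120 mm long, parallel to the hinge, in the plane of the cover, 205 mm from the hinge axis and 45 mm beyond the cover's free edge (open gap between them). The cover opens and shuts about the hinge, so the bar's middle is at hinge + 205 mm * (-cos(angle) along the tray's x, +sin(angle) upward); shut, the bar is 50 mm above the desk. It may be pinched and the cover turn about it
- tray: the black specimen tray, fixed to the desk, 160 mm (its x) by 220 mm (its y), 46 mm tall; origin at the centre of its underside; x points away from the robot to the hinge side
- lamp_stand: the fixed stand to the right of the tray that carries the light arm in an open guide channel; origin on the desk beneath the end of the channel next to the tray. The arm slides along the stand's +y (towards and over the tray). The channel runs from y -250 to 0 mm, at 107 to 136 mm height, and a white scale plate with black ticks every 10 mm lies along its +x side, top face 136 mm above the desk
- light_arm: the whole telescoping light arm with its handle block, lock button, pointer and lamp head; its origin coincides with the stand's when the arm is fully in and moves with the arm; axes as the stand's
- extension (a joint): how far the telescoping light arm (square bar with a white lamp head, 52 mm across) is drawn out of its channel, m: 0 = fully in, 0.19 = the end stop. A spring pulls it back in with 3 to 6 N throughout. At 0 a catch holds it until the lock button is squeezed in; pulling without squeezing does not move it
- grip (a point): centre of the black handle block on the arm, moving with it: 22 mm (stand's x) by 30 mm (stand's y) by 52 mm tall; this point is 131 mm above the desk, 40 mm along y from the end of the channel when the arm is in; axes as the stand's. The red lock button is in its -x face (towards the robot): pinch block and button together across x, from above; 31 mm wide with the button out, 25 mm with it in. The lamp head begins 28 mm beyond the block's centre + y, lower than 115 mm
- lock_button (a joint): the red lock button, 24 mm wide (y) by 28 mm tall, centre 6 mm above the handle block's centre: 0 = out (arm locked), 0.006 m = fully in; the arm is free from 0.0045 on. About 2 N to start, 6.5 N fully in; it springs out when let go
- pointer (a point): the red pointer on the arm's rear end, above the white scale plate; it moves with the arm along the stand's y. This point is at the middle of the pointer's part over the plate, 137 mm above the desk. Axes as the stand's
- mark: the orange mark clipped across the outer half of the white scale plate: 12 mm wide along the scale (stand's y), 17 mm long; origin at the centre of its underside, 136 mm above the desk; axes as the stand's. The pointer is at the mark when both have the same place along y to within half the mark's width (6 mm)
- flake0: brown stone flake, 42 mm across, 10 mm thick, in the tray; bystander, to be left alone; origin at the centre of its underside
- flake1: dark brown stone flake, 36 mm across, 10 mm thick, in the tray; bystander, to be left alone; origin at the centre of its underside
- flake2: tan stone flake, 46 mm across, 10 mm thick, in the tray; bystander, to be left alone; origin at the centre of its underside
- flake3: grey stone flake, 38 mm across, 10 mm thick, in the tray; bystander, to be left alone; origin at the centre of its underside
- pencil_cup: grey pencil cup, 72 mm across, 95 mm tall, with pencils to 160 mm; bystander, to be left alone; origin at the centre of its underside
- caliper: steel caliper with a black slide lying on the desk, 200 mm long (its x), its jaws 45 mm to one side; bystander, to be left alone; origin at the centre of its underside
- loupe: small black loupe, 42 mm across, 30 mm tall; bystander, to be left alone; origin at the centre of its underside
- eraser: white eraser, 45 x 20 x 12 mm; bystander, to be left alone; origin at the centre of its underside

How it is judged (in metres and radians):
On the way, in this order (a step that is already met when the one before it is completed fails the run):
1. the cover is shut on the tray while the light arm is still locked in (value of joint cover below 0.03 rad and value of joint extension below 0.01 m), for 0.2 s.
2. the arm is drawn out by the handle with its lock button squeezed in (value of joint cover below 0.03 rad and value of joint extension above 0.03 m and value of joint lock_button above 0.004 m and contact force between the fingers and light_arm above 2 N), for 0.2 s.
At the end, for the whole second after the job is handed in: the cover is shut (within 0.03 rad), the red pointer is within the orange mark's width (6 mm either side of its centre along the scale) and still (under 20 mm/s), and the fingers still hold the handle (over 2 N) with the lock button squeezed in (over 4 mm) (value of joint cover below 0.03 rad and y of pointer in the frame of mark between -0.006 and 0.006 m and velocity of joint extension between -0.02 and 0.02 m/s and value of joint lock_button above 0.004 m and contact force between the fingers and light_arm above 2 N); the arm keeps its last pose, push and grip.
It fails at once if the cover is slammed: faster than 1.0 rad/s within the last 0.15 rad before its stop (value of joint cover below 0.15 rad and velocity of joint cover below -1 rad/s).
It fails at once if the arm is drawn out over the tray while the cover is open (value of joint extension above 0.02 m and value of joint cover above 0.1 rad).
It fails at once if a stone flake or another loose thing is moved by more than 15 mm (distance of any of flake0, flake1, flake2, flake3, pencil_cup, caliper, loupe, eraser from where it was at the start of the episode above 0.015 m).
It also fails if it takes over 58 s, if anything falls off the work surface, if the arm or the gripper's body presses on something with over 40 N, if the wrist force passes 120 N, or if a joint passes its speed limit or range.

## Working session

There is one attempt and no reset: what is moved stays moved. The work goes in short steps, Python scripts to look and compute and a tool call to move; the robot and the scene stay as the last step left them, time stands still between calls to the robot, and variables do not carry over. Pictures are saved under pics/ and viewed, and the job is handed in when it is done.

Besides the shell and the picture viewer there is one more tool, called after "Request:" as name([rows], argument=value, ...), one row to a line, values as JSON. carry_out: Moves the arm, as the interface text tells. Its arguments: {"type":"object","properties":{"increments":{"type":"array","items":{"type":"array","items":{"type":"array","items":{"type":"number","minimum":-1,"maximum":1}}}},"hand":{"type":"number"},"squeeze":{"type":"number"}},"required":["increments"]}

```bash
mkdir -p pics; ls
cat > h.py <<'E'
import numpy as np, cv2
from rig import sense, optics, r, nets
def save(f,n): cv2.imwrite('pics/'+n+'.png',cv2.cvtColor(f['img'],cv2.COLOR_RGB2BGR))
def world(f,u,v,z=None):
    d=f['range_z'][int(v),int(u)] if z is None else z
    F=200/np.tan(np.radians(f['fov_y'])/2)
    c=np.array([(u-f['cx'])/F*d,(v-f['cy'])/F*d,d]); return f['R'].T@(c-f['t'])
def proj(f,X):
    F=200/np.tan(np.radians(f['fov_y'])/2)
    c=np.array(f['R'])@np.array(X)+f['t']; return c[0]/c[2]*F+f['cx'],c[1]/c[2]*F+f['cy']
E
python3 - <<'E'
from h import *
print(sense(), r.tip_reach)
for c in ['scene','top']:
    f=optics.grab_frame(c); save(f,c+'0')
    for n in ['cover_hinge','cover_bar','tray','lamp_stand','grip','pointer','mark','light_arm','pencil_cup','loupe','eraser','caliper']:
        p=nets.tip_of(n,c)
        print(c,n,[(np.round(q['point']),round(q['confidence'],2)) for q in p[:2]])
E
```

```text
pics
{'clock': 0.0, 'qpos': array([-1.20838538e+00,  3.53616260e-01,  1.63415950e+00,  1.78944119e-06,
        1.15519628e+00, -2.43579139e-03]), 'qvel': array([-7.20223264e-05, -7.70849713e-04,  5.67546160e-04, -3.57941408e-04,
        1.48147402e-03, -8.32642286e-04]), 'joint_efforts': array([-1.92266125e-03, -6.05264926e+01, -3.42059970e+01, -3.33877506e-05,
        9.28192574e-03,  4.14215606e-05]), 'eef_pos': array([ 222.80230101, -583.39144959,  213.8707617 ]), 'tcp_rot': array([-3.14021328e+00, -4.99599356e-06,  3.64846015e-01]), 'contact_force': array([ 0.06671941,  0.5939442 , -0.18850192]), 'wrist_torque': array([ 0.01149818,  0.04512679, -0.03298546]), 'opening': 1.0002371354478423} 22.0
scene cover_hinge [(array([667., 167.,  53.]), 0.9)]
scene cover_bar [(array([553., 190., 218.]), 0.93), (array([ 374., -180.,   -3.]), 0.58)]
scene tray [(array([588., 178.,   1.]), 0.57), (array([560., -79.,  -2.]), 0.33)]
scene lamp_stand [(array([564., -78.,   1.]), 0.97)]
scene grip [(array([567., -35., 132.]), 0.88), (array([ 544., -315.,  139.]), 0.53)]
scene pointer [(array([ 544.,
[... 369 characters left out ...]
 1.]), 0.71), (array([669., 166.,  51.]), 0.68)]
top cover_bar [(array([554., 182., 222.]), 0.59), (array([ 544., -314.,  136.]), 0.31)]
top tray [(array([592., 179.,   1.]), 0.86)]
top lamp_stand [(array([566., -78.,   2.]), 0.66)]
top grip [(array([568., -36., 130.]), 0.83), (array([ 576., -218.,  134.]), 0.73)]
top pointer [(array([ 542., -313.,  138.]), 0.93)]
top mark [(array([ 577., -221.,  136.]), 0.39)]
top light_arm [(array([560., -78.,   0.]), 0.94)]
top pencil_cup [(array([599., 445.,  -1.]), 0.71)]
top loupe [(array([ 372., -180.,   -3.]), 0.73), (array([ 574., -221.,  135.]), 0.44)]
top eraser [(array([417., 380.,  -4.]), 0.56)]
top caliper [(array([ 326., -331.,    5.]), 0.92)]
```

View pics/scene0.png

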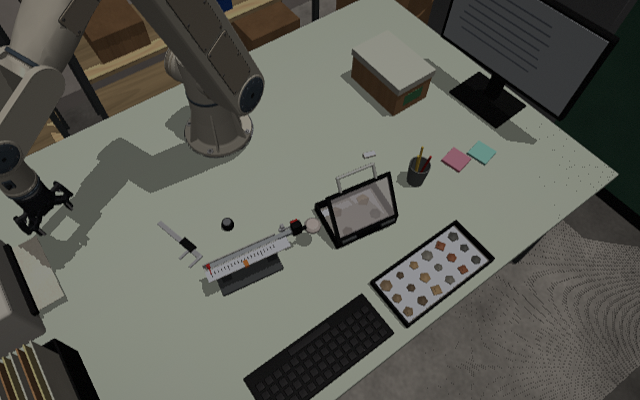

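View pics/top0.png

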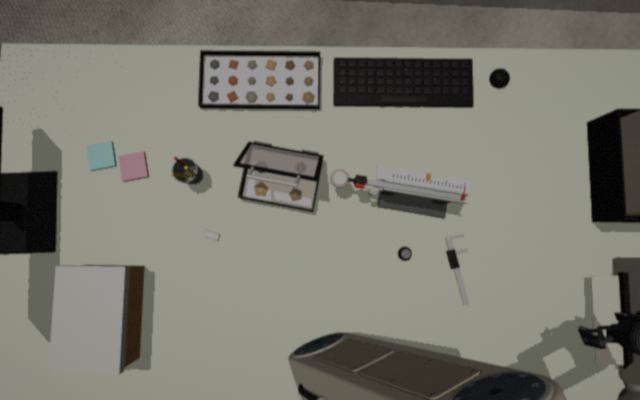

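Run:
```python
from h import *
a=cv2.imread('pics/top0.png'); 
cv2.imwrite('pics/z1.png',cv2.resize(a[130:230,225:475],(800,320),interpolation=cv2.INTER_CUBIC))
b=cv2.imread('pics/scene0.png'); cv2.imwrite('pics/z2.png',cv2.resize(b[140:300,190:410],None,fx=3.5,fy=3.5,interpolation=cv2.INTER_CUBIC))
for c in ['scene','top']:
    f=optics.grab_frame(c)
    P=f['img'].astype(int); R,G,B=P[...,0],P[...,1],P[...,2]
    for name,m in dict(orange=(R>150)&(G>70)&(G<150)&(B<80)&(R-G>50),red=(R>110)&(G<60)&(B<60)).items():
        n,l,s,cc=cv2.connectedComponentsWithStats(m.astype(np.uint8))
        for i in range(1,n):
            if s[i,4]>2:
                u,v=cc[i]; 
                # intersect ray with z=138
                F=200/np.tan(np.radians(f['fov_y'])/2); o=-f['R'].T@f['t']; d=f['R'].T@np.array([(u-f['cx'])/F,(v-f['cy'])/F,1]); 
                print(c,name,s[i],cc[i].round(1),(o+d*(138-o[2])/d[2]).round(1), world(f,round(u),round(v)).round(1))
    for n in ['cover','tray','mark','pointer','lamp_stand','light_arm']:
        for q in nets.trace(n,c)[:1]:
            v,u=np.nonzero(q['mask']); W=np.array([world(f,a,b) for a,b in zip(u,v) if f['range_z'][b,a]>0])
            # direction of lines
            print(c,n,q['confidence'],len(u),np.median(W,0).round(1))
            if n=='lamp_stand':
                T=W[(W[:,2]>132)&(W[:,2]<142)][:,:2]; rr=cv2.minAreaRect(T.astype(np.float32)); print(rr)
            if n in('tray',):
                T=W[(W[:,2]>38)&(W[:,2]<52)][:,:2]; print(len(T),cv2.minAreaRect(T.astype(np.float32)))
```

```text
scene red [206 264   4   3   7] [207.9 265.1] [ 524.7 -308.5  138. ] [ 524.2 -307.9  137.3]
scene cover 0.49 449 [ 359.6 -330.9    4.2]
scene tray 0.79 4273 [618.4 161.5 104.5]
274 ((594.443603515625, 179.1233367919922), (221.31204223632812, 172.2721710205078), 79.82353973388672)
scene pointer 0.75 969 [558.9 -75.8 129.6]
scene lamp_stand 0.73 3376 [ 566.  -190.8  128.9]
((563.8045043945312, -178.67578125), (303.16168212890625, 71.334716796875), 83.10227966308594)
top orange [428 176   2   3   5] [428.4 176.8] [ 579.6 -221.6  138. ] [ 579.2 -220.8  137.1]
top red [356 183   8   5  28] [359.5 184.9] [555.9 -39.1 138. ] [553.8 -38.9 153.3]
top red [462 195   3   5  13] [462.8 196.8] [ 527.4 -311.7  138. ] [ 527.  -312.5  136.7]
top cover 0.83 2530 [617.3 178.6 129.3]
top tray 0.67 4386 [588.5 178.9  69.9]
366 ((594.64404296875, 178.5625), (220.0747833251953, 169.4171142578125), 80.00775146484375)
top pointer 0.93 1061 [557.6 -86.6 130.5]
top lamp_stand 0.67 3962 [ 550.  -184.7  130.6]
((563.329833984375, -178.40579223632812), (307.361328125, 75.65011596679688), 85.08092498779297)
top light_arm 0.57 1050 [557.4 -90.8 130.6]
```

View pics/z1.png

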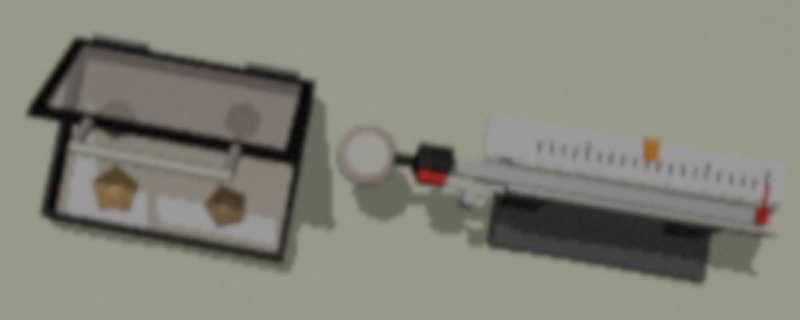

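View pics/z2.png

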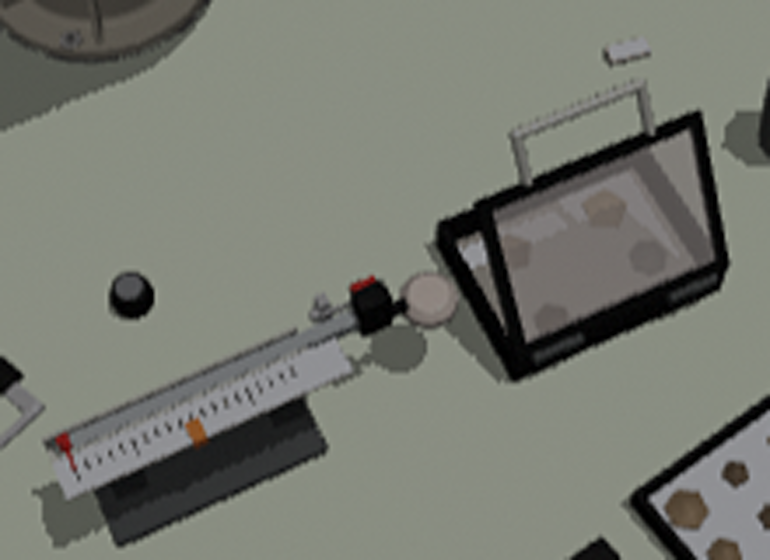

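Run:
```python
from h import *
for c in ['top','scene']:
    f=optics.grab_frame(c)
    F=200/np.tan(np.radians(f['fov_y'])/2); o=-f['R'].T@f['t']
    P=f['img'].astype(int)
    v,u=np.nonzero((P.min(2)>135)&(f['range_z']>0))
    W=np.array([world(f,a,b) for a,b in zip(u,v)])
    k=(abs(W[:,2]-136)<5)&(W[:,0]>500)&(W[:,0]<650)&(W[:,1]<-60)&(W[:,1]>-360)
    T=W[k][:,:2].astype(np.float32); print(c,len(T)); print(cv2.minAreaRect(T)); 
    mu=T.mean(0); w,V=np.linalg.eigh(np.cov(T.T)); print(mu,V[:,1],np.degrees(np.arctan2(V[0,1],V[1,1])))
    # bar
    v,u=np.nonzero(f['range_z']>0)
    W=np.array([world(f,a,b) for a,b in zip(u,v)])
    k=(W[:,2]>150)&(W[:,2]<165)&(W[:,0]>520)&(W[:,0]<620)&(W[:,1]<0)&(W[:,1]>-80)
    T=W[k]; print('grip block top',len(T),T.mean(0).round(1),T.min(0).round(1),T.max(0).round(1))
    k=(W[:,2]>205)&(W[:,2]<235)&(W[:,0]>500)&(W[:,0]<600)&(W[:,1]<270)&(W[:,1]>90)
    T=W[k]; print('bar',len(T),T.mean(0).round(1),T.min(0).round(1),T.max(0).round(1))
```

```text
top 1107
((564.101806640625, -198.42384338378906), (266.3855895996094, 71.72936248779297), 84.5111312866211)
[ 573.4718  -199.22487] [0.12494639 0.99216349] 7.177659995914705
grip block top 120 [567.4 -39.9 155.5] [551.1 -54.4 150.1] [582.5 -25.7 161.7]
bar 237 [556.8 184.8 222.2] [540.5 120.5 205.4] [582.  249.  228.8]
scene 649
((571.8092651367188, -206.10519409179688), (248.91029357910156, 34.43189239501953), 80.7186279296875)
[ 572.10443 -207.02284] [0.15753423 0.98751353] 9.063803259187445
grip block top 79 [570.1 -40.1 155. ] [551.8 -55.2 150. ] [583.1 -23.9 163.2]
bar 171 [558.2 185.1 220.1] [543.7 119.8 205. ] [581.9 251.2 228.4]
```

```bash
cat >> h.py <<'E'
from scipy.spatial.transform import Rotation as Ro
def inc(pos,yaw=None,s=None):
    s=s or sense(); R0=Ro.from_euler('xyz',s['tcp_rot']); d=R0.inv().apply(np.array(pos)-s['eef_pos'])/400
    R1=R0 if yaw is None else Ro.from_euler('xyz',[np.pi,0,yaw])
    w=np.degrees((R0.inv()*R1).as_rotvec())/60
    return np.r_[d,w].round(4)
E
python3 - <<'E'
from h import *
print(inc([390,-200,320],0.9), inc([554,186,300],1.4))
E
```

```text
[ 0.7325 -0.7476 -0.2635  0.     -0.     -0.5111] [ 1.4598 -1.5028 -0.2135  0.     -0.     -0.9885]
```

Request:
carry_out([
  [[0.36, -0.36, -0.2, 0, 0, -0.55], [0.36, -0.36, -0.2, 0, 0, -0.55], [0.36, -0.36, -0.2, 0, 0, -0.55], [0.36, -0.36, -0.2, 0, 0, -0.55], [0.36, -0.36, -0.2, 0, 0, -0.55]],
], hand=0.5, squeeze=30)

```text
clock: 2.52
eef_pos: [302.4, -405.2, 291.4]
tcp_rot: [3.141, -0.0, 0.947]
contact_force: [1.6, -0.2, -0.0]
opening: 0.5
```

Run:
```python
from h import *
print(sense()['eef_pos'],sense()['tcp_rot'],sense()['opening'],inc([480,0,310],1.2), inc([554,186,300],1.4))
```

```text
[ 302.39429387 -405.2082185   291.39823871] [ 3.14149800e+00 -7.68315399e-05  9.46941217e-01] 0.4997720300935815 [ 1.0816e+00 -2.3140e-01 -4.6400e-02  1.0000e-04 -1.0000e-04 -2.4170e-01] [ 1.5671e+00 -3.5290e-01 -2.1400e-02  1.0000e-04 -1.0000e-04 -4.3260e-01]
```

Request:
carry_out([
  [[0.51, -0.115, -0.04, 0, 0, -0.43], [0.51, -0.115, -0.04, 0, 0, -0.43], [0.51, -0.115, -0.04, 0, 0, -0.43], [0.51, -0.115, -0.04, 0, 0, -0.43], [0.51, -0.115, -0.04, 0, 0, -0.43]],
])

```text
clock: 2.93
eef_pos: [384.9, -214.4, 307.1]
tcp_rot: [3.141, 0.0, 1.396]
contact_force: [2.2, -0.5, 0.0]
opening: 0.502
```

Run:
```python
from h import *
print(inc([554,186,300],1.4))
```

```text
[ 1.0593e+00  2.4180e-01  1.7800e-02  9.0000e-04  3.0000e-04 -4.2000e-03]
```

Request:
carry_out([
  [[0.5, 0.12, 0, 0, 0, 0], [0.5, 0.12, 0, 0, 0, 0], [0.5, 0.12, 0, 0, 0, 0], [0.5, 0.12, 0, 0, 0, 0], [0.5, 0.12, 0, 0, 0, 0]],
])

```text
clock: 3.35
eef_pos: [468.1, -25.7, 307.0]
tcp_rot: [3.141, -0.0, 1.391]
contact_force: [0.7, -1.0, -0.0]
opening: 0.5
```

Request:
carry_out([
  [[0.48, 0.105, 0, 0, 0, 0], [0.48, 0.105, 0, 0, 0, 0], [0.48, 0.105, 0, 0, 0, 0], [0.48, 0.105, 0, 0, 0, 0], [0.48, 0.105, 0, 0, 0, 0]],
])

```text
clock: 3.77
eef_pos: [544.1, 156.7, 306.7]
tcp_rot: [3.141, -0.001, 1.392]
contact_force: [-0.4, -0.9, 1.1]
opening: 0.501
```

Run:
```python
from h import *
print(inc([554,186,300],1.4))
for c in ['scene','top']:
    f=optics.grab_frame(c); save(f,c+'1')
    for n in ['cover_bar','cover_hinge','grip']: print(c,n,[(np.round(q['point'],1),round(q['confidence'],2)) for q in nets.tip_of(n,c)[:1]])
    g=cv2.imread('pics/%s1.png'%c); u,v=map(int,proj(f,[556,186,220])); cv2.imwrite('pics/%s1z.png'%c,cv2.resize(g[max(v-70,0):v+80,max(u-100,0):u+100],None,fx=4,fy=4,interpolation=cv2.INTER_CUBIC))
```

```text
[ 0.0764  0.0115  0.0168  0.0005 -0.0009 -0.0074]
scene cover_bar [(array([555. , 190.8, 215.7]), 0.69)]
scene cover_hinge [(array([665.7, 168.4,  52.6]), 0.57)]
scene grip [(array([557.1, 185.6, 219.9]), 0.16)]
top cover_bar []
top cover_hinge []
top grip [(array([567.3, -37.5, 130.1]), 0.69)]
```

View pics/scene1z.png

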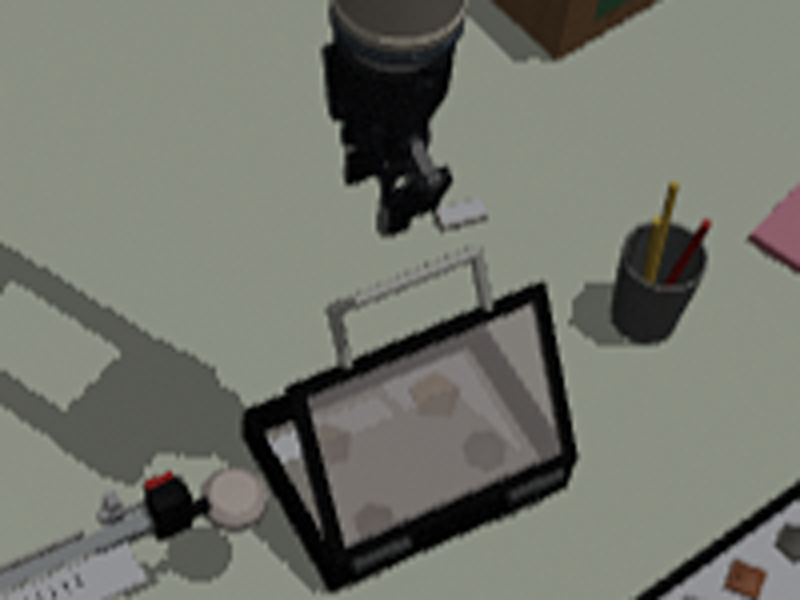

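Request:
carry_out([
  [[0.078, 0.011, 0.05, 0, 0, 0], [0.078, 0.011, 0.1, 0, 0, 0], [0.078, 0.011, 0.16, 0, 0, 0], [0.078, 0.011, 0.21, 0, 0, 0], [0.078, 0.011, 0.21, 0, 0, 0]],
])

```text
clock: 4.58
eef_pos: [550.7, 181.6, 219.0]
tcp_rot: [-3.136, 0.003, 1.39]
contact_force: [-0.2, -0.1, 0.6]
opening: 0.498
```

Run:
```python
from h import *
print(sense()['eef_pos'],sense()['contact_force'])
for c in ['scene','top']:
    f=optics.grab_frame(c); save(f,c+'2')
    g=cv2.imread('pics/%s2.png'%c); u,v=map(int,proj(f,[556,186,220])); cv2.imwrite('pics/%s2z.png'%c,cv2.resize(g[max(v-60,0):v+60,max(u-80,0):u+80],None,fx=5,fy=5,interpolation=cv2.INTER_CUBIC))
```

```text
[550.72668929 181.58713794 218.98087344] [-0.24856692 -0.10384593  0.60726097]
```

View pics/scene2z.png

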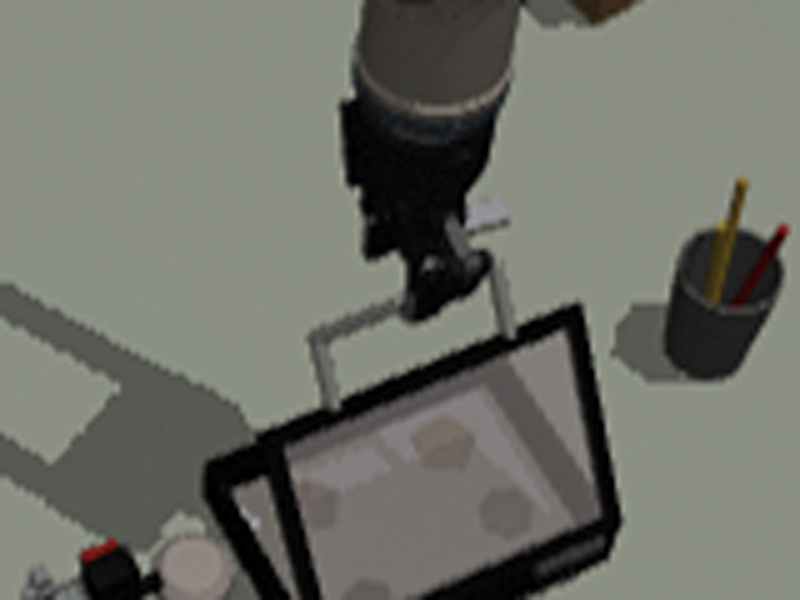

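Request:
carry_out([
  [[0, 0, 0, 0, 0, 0], [0, 0, 0, 0, 0, 0], [0, 0, 0, 0, 0, 0], [0, 0, 0, 0, 0, 0], [0, 0, 0, 0, 0, 0]],
], hand=1, squeeze=30)

```text
clock: 5.1
eef_pos: [553.4, 183.3, 223.3]
tcp_rot: [3.141, -0.0, 1.391]
contact_force: [0.3, -0.7, -0.2]
opening: 0.002
```

Run:
```python
from h import *
print(sense()['eef_pos'],sense()['contact_force'],sense()['opening'])
f=optics.grab_frame('scene')
save(f,'s3');g=cv2.imread('pics/s3.png'); u,v=map(int,proj(f,[556,186,220])); cv2.imwrite('pics/s3z.png',cv2.resize(g[max(v-60,0):v+60,max(u-80,0):u+80],None,fx=5,fy=5,interpolation=cv2.INTER_CUBIC))
print(nets.tip_of('cover_bar','scene')[:1])
```

```text
[553.40207938 183.34115373 223.31119744] [ 0.31407121 -0.74602738 -0.22522046] 0.0024051962545625894
[{'point': [554.4, 188.6, 218.7], 'confidence': 0.93}]
```

View pics/s3z.png

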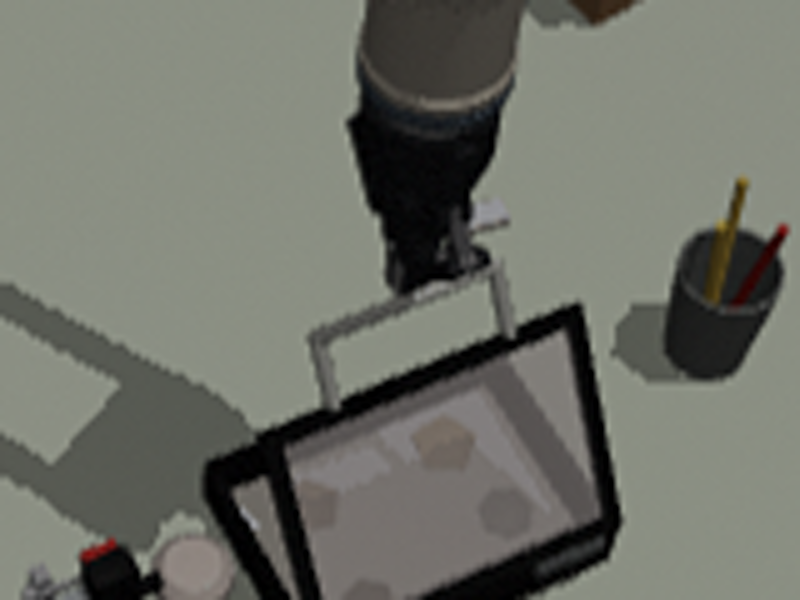

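Run:
```python
from h import *
f=optics.grab_frame('scene'); print('cam',(-f['R'].T@f['t']).round())
u0,v0=map(int,proj(f,[556,186,220])); 
for X in [[553.4,183.3,201.3],[553.4,183.3,220],[554,187,220],[557,185,222]]:
    u,v=proj(f,X); print(X,round(u,1),round(v,1),'zoom',5*(u-u0+80),5*(v-v0+60))
# column profile through gripper
u,v=map(int,proj(f,[553.4,183.3,201.3]))
for vv in range(v-22,v+14,2):
    print(vv,[tuple(world(f,uu,vv).round().astype(int)) for uu in (u-8,u-3,u,u+3,u+8)])
```

```text
cam [1112. -381. 1344.]
[553.4, 183.3, 201.3] 353.0 174.8 zoom 395.04748175537884 318.8510989808256
[553.4, 183.3, 220] 353.5 171.2 zoom 397.62420197193023 300.9519069017364
[554, 187, 220] 354.6 170.7 zoom 403.14314089538243 298.6280537814335
[557, 185, 222] 354.8 171.3 zoom 403.9616139513595 301.6974697935086
152 [(np.int64(360), np.int64(322), np.int64(0)), (np.int64(544), np.int64(168), np.int64(316)), (np.int64(560), np.int64(164), np.int64(335)), (np.int64(569), np.int64(166), np.int64(344)), (np.int64(586), np.int64(168), np.int64(360))]
154 [(np.int64(367), np.int64(316), np.int64(1)), (np.int64(546), np.int64(167), np.int64(309)), (np.int64(559), np.int64(166), np.int64(324)), (np.int64(570), np.int64(166), np.int64(335)), (np.int64(588), np.int64(167), np.int64(353))]
156 [(np.int64(374), np.int64(310), np.int64(1)), (np.int64(539), np.int64(175), np.int64(285)), (np.int64(562), np.int64(164), np.int64(319)), (np.int64(569), np.int64(169), np.int64(323)), (np.int64(590), np.int64(166), np.int64(348))]
158 [(np.int64(380), np.int64(306), np.int64(-2)), (np.int64(543), np.int
[... 2769 characters left out ...]
np.int64(462), np.int64(242), np.int64(-1)), (np.int64(472), np.int64(256), np.int64(-2)), (np.int64(479), np.int64(264), np.int64(0)), (np.int64(484), np.int64(274), np.int64(-3)), (np.int64(492), np.int64(289), np.int64(-6))]
184 [(np.int64(466), np.int64(239), np.int64(-6)), (np.int64(478), np.int64(251), np.int64(-2)), (np.int64(486), np.int64(258), np.int64(0)), (np.int64(490), np.int64(268), np.int64(-2)), (np.int64(586), np.int64(189), np.int64(186))]
186 [(np.int64(472), np.int64(235), np.int64(-9)), (np.int64(483), np.int64(248), np.int64(-6)), (np.int64(575), np.int64(169), np.int64(179)), (np.int64(583), np.int64(173), np.int64(186)), (np.int64(588), np.int64(189), np.int64(177))]
```

Run:
```python
from h import *
f=optics.grab_frame('top'); save(f,'t3'); print('cam',(-f['R'].T@f['t']).round())
u,v=map(int,proj(f,[553,183,220])); print(u,v)
g=cv2.imread('pics/t3.png'); cv2.imwrite('pics/t3z.png',cv2.resize(g[v-60:v+60,u-80:u+80],None,fx=5,fy=5,interpolation=cv2.INTER_CUBIC))
g=cv2.imread('pics/top2.png'); cv2.imwrite('pics/t2z.png',cv2.resize(g[v-60:v+60,u-80:u+80],None,fx=5,fy=5,interpolation=cv2.INTER_CUBIC))
g=cv2.imread('pics/s3.png');cv2.imwrite('pics/s3zz.png',cv2.resize(g[140:200,320:390],None,fx=10,fy=10,interpolation=cv2.INTER_LINEAR))
```

```text
cam [ 410.   73. 1312.]
272 180
```

View pics/t3z.png

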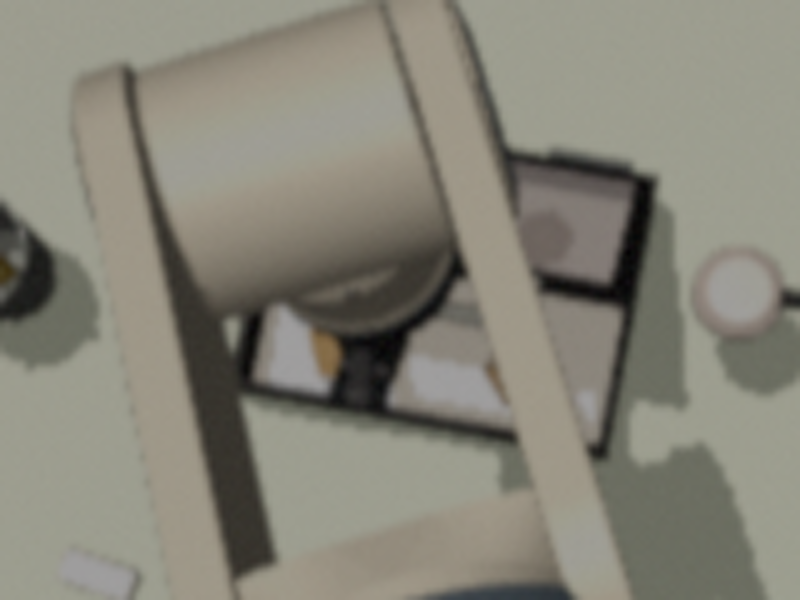

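View pics/s3zz.png

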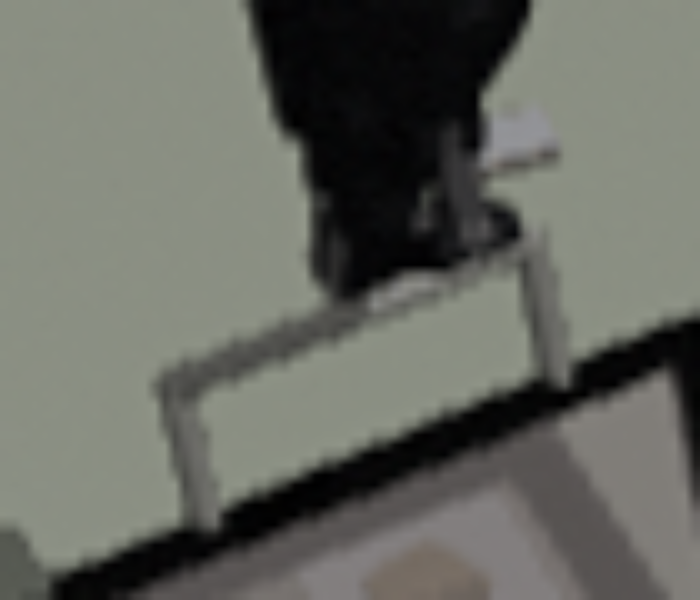

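Run:
```python
from h import *
f=optics.grab_frame('scene')
def sh(img,base,pts,out):
    g=cv2.resize(cv2.imread(img)[140:200,320:390],None,fx=10,fy=10,interpolation=cv2.INTER_LINEAR)
    for X,c in pts:
        u,v=proj(f,X); cv2.circle(g,(int((u+.5-320)*10),int((v+.5-140)*10)),5,c,1)
    cv2.imwrite(out,g)
ty=np.array([.98,-.18,0])
b=np.array([552,182.5,205.])
sh('pics/scene2.png',b,[(b+21*ty,(0,0,255)),(b-21*ty,(0,255,0)),(b+36*ty,(0,0,200)),(np.array([554,187,220.]),(255,255,0))],'pics/o2.png')
b=np.array([553.4,183.3,201.3])
sh('pics/s3.png',b,[(b,(0,0,255)),(b+14*ty,(0,255,0)),(b-14*ty,(0,255,0)),(np.array([554,187,220.]),(255,255,0)),(np.array([554,187,220.])+60*np.array([.174,.985,0]),(255,255,0)),(np.array([554,187,220.])-60*np.array([.174,.985,0]),(255,255,0))],'pics/o3.png')
```

```text
(no output)
```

View pics/o2.png

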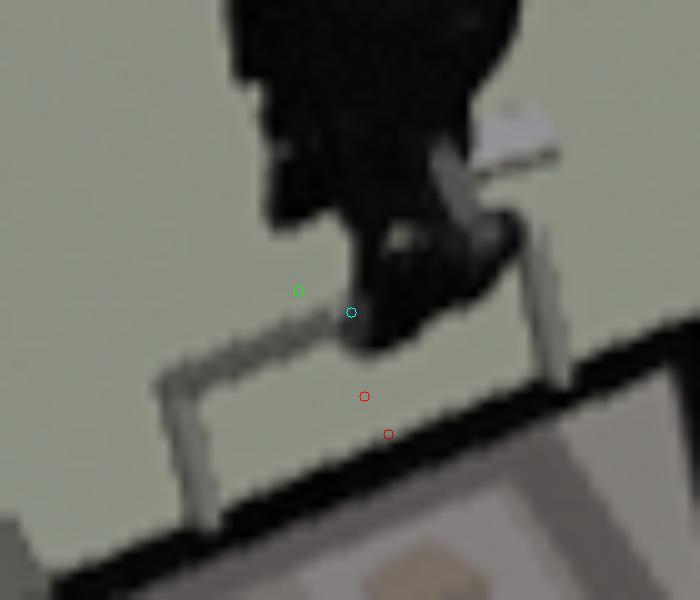

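View pics/o3.png

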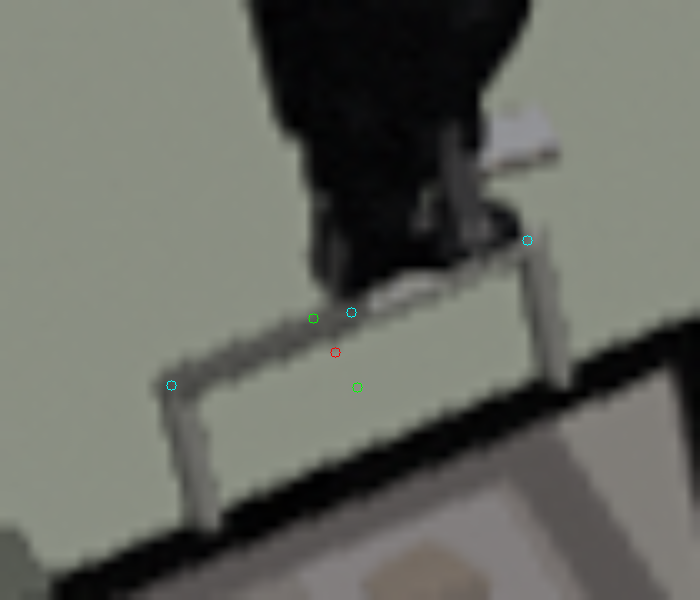

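Run:
```python
from h import *
for c in ['scene']:
    f=optics.grab_frame(c); P=f['img'].astype(int)
    for v in range(158,178):
        print(v,' '.join('%3d/%3d,%3d,%3d'%((P[v,u].sum()//3,)+tuple(world(f,u,v).round().astype(int))) for u in range(350,372,2)))
```

```text
158  66/543,172,283   3/551,172,292   7/567,164,315   7/566,172,308   6/576,170,321   6/585,168,332  25/570,193,296  41/598,171,344  53/598,178,339  88/431,371,  3 141/432,380, -4
159 114/394,317, -1  16/549,174,283   7/568,163,313   5/566,173,303  11/570,178,303  10/567,188,292  63/570,193,292  26/598,172,338  54/601,176,338  94/432,370, -1 142/436,377, -2
160 146/402,311,  6  34/548,176,275   2/566,166,304   7/567,173,298  11/566,182,290  10/570,186,292  61/588,174,322  12/599,170,337  55/604,173,339  42/600,186,325 110/441,372,  1
161 145/401,312, -2  34/552,173,278   6/562,171,290   7/566,175,291  12/569,180,291   8/574,183,294  50/593,170,325  16/599,171,332  54/604,174,335  50/608,177,337  13/610,183,334
162 132/405,309, -1  18/551,174,271   4/565,168,291   7/568,173,290  12/572,177,292   5/577,180,295  62/596,168,326  15/601,170,330  68/606,172,333  78/609,177,333  26/613,180,335
163 114/408,306, -1  14/554,172,271  14/565,168,287   8/566,176,281   7/577,173,296   9/588,169,311  20/597,167,324  19/604,168,330  74/608,171,332  75/612,175,333  20/613,181,330
164 119/407,308, -9 
[... 1799 characters left out ...]
 116/560,172,223 139/452,290, -4 139/458,294, -2 137/459,303, -7 137/466,306, -3 137/471,311,  0 137/477,315,  3 136/479,322, -1 138/484,327,  2 137/486,335, -2
175 112/451,272,  3 140/454,279,  1 139/455,288, -5 137/460,292, -3 138/463,299, -6 137/471,301,  1 137/472,310, -4 137/479,313,  1 138/482,319,  0 137/489,323,  5 137/489,332, -3
176 141/454,270,  2 138/453,281, -9 138/461,283, -1 137/464,290, -3 137/470,293,  2 137/472,301, -3 137/478,305,  0 138/481,312, -2 136/484,319, -4 138/491,321,  2 138/492,330, -3
177 137/457,267,  2 137/459,275, -3 138/465,279,  1 137/468,286, -2 137/470,294, -6 137/474,299, -5 137/480,304, -2 137/482,311, -6 138/487,316, -5 138/495,318,  3 141/495,328, -5
```

Run:
```python
from h import *
f=optics.grab_frame('top'); P=f['img'].astype(int)
print(proj(f,[553.4,183.3,201.3]),proj(f,[553.4,183.3,223]),proj(f,[553.4,183.3,260]),sense()['eef_pos'])
for v in range(184,204):
        print(v,' '.join('%3d/%3d,%3d,%3d'%((P[v,u].sum()//3,)+tuple(world(f,u,v).round().astype(int))) for u in range(256,282,2)))
```

```text
(np.float64(273.20090461217524), np.float64(181.80689884955308)) (np.float64(272.34793784381213), np.float64(180.66498330844342)) (np.float64(270.8135942761138), np.float64(178.61086956059043)) [553.11734696 183.31730181 222.60262569]
184  74/517,192,448  69/517,188,451  66/516,183,456  67/516,180,453  67/517,176,451  74/517,173,447  74/517,169,450  65/518,165,443  42/519,163,432  20/523,162,399  45/526,160,380 104/573,189,  0 118/573,183,  3
185  69/516,193,439  70/515,188,449  71/515,184,449  77/515,180,449  71/515,177,448  67/516,173,444  62/517,170,436  41/517,167,430  21/521,166,399  38/523,163,385  82/570,195,  3 125/569,188,  7 129/569,183,  5
186  71/564,252, 17  61/515,191,431  58/515,186,434  62/514,182,437  55/515,178,433  45/515,175,431  38/519,174,402  20/519,170,397  15/521,167,387  77/522,164,373 115/567,194,  4 129/566,188,  8 131/566,182,  8
187  90/562,252, 13  70/562,246, 12  34/519,193,377  33/518,188,387  30/517,183,394  21/518,179,390  16/518,175,387  11/519,172,379  17/520,169,371 105/563,200,  5 128/564,194,  5 131/564,189,  3 130/563,182,  7
188 101/559,252, 
[... 2674 characters left out ...]
 129/525,199,  9 136/525,194,  3 143/525,188,  1 143/525,182,  3
201  67/522,252,  3  47/521,245, 11  39/519,237, 32  37/518,230, 45  31/518,224, 43  21/494,185,331  30/494,181,330  92/518,207, 46 100/518,201, 47 112/522,199,  5 124/522,193,  5 129/522,187,  7 132/522,181,  8
202  92/519,252,  3  85/519,247, -4  73/519,240,  4  59/519,235, -1  47/517,226, 23  36/516,219, 36  29/515,212, 46  52/516,207, 41  64/516,201, 44  82/516,195, 46  95/516,190, 46 103/516,184, 44 116/519,181, 13
203 112/516,253, -2 104/516,246,  3  97/516,241,  0  90/516,235, -2  84/516,229, -1  71/516,224, -3  52/516,216,  8  51/515,209, 22  44/513,201, 41  48/513,195, 49  56/513,190, 42  67/513,184, 42  85/513,178, 48
```

Run:
```python
from h import *
f=optics.grab_frame('scene')
g=cv2.resize(cv2.imread('pics/scene1.png')[110:190,315:395],None,fx=8,fy=8,interpolation=cv2.INTER_LINEAR)
ty=np.array([.98,-.18,0]); 
P=np.array([547.5,168,305.5]) # rough; may still have been moving
P=np.array([546,160,306.])
for k,c in [(21,(0,0,255)),(-21,(0,255,0)),(0,(255,0,0))]:
  for dz in (0,16):
    u,v=proj(f,P+k*ty-[0,0,dz]); cv2.circle(g,(int((u+.5-315)*8),int((v+.5-110)*8)),4,c,1 if dz==0 else -1)
cv2.imwrite('pics/o1.png',g)
```

View pics/o1.png

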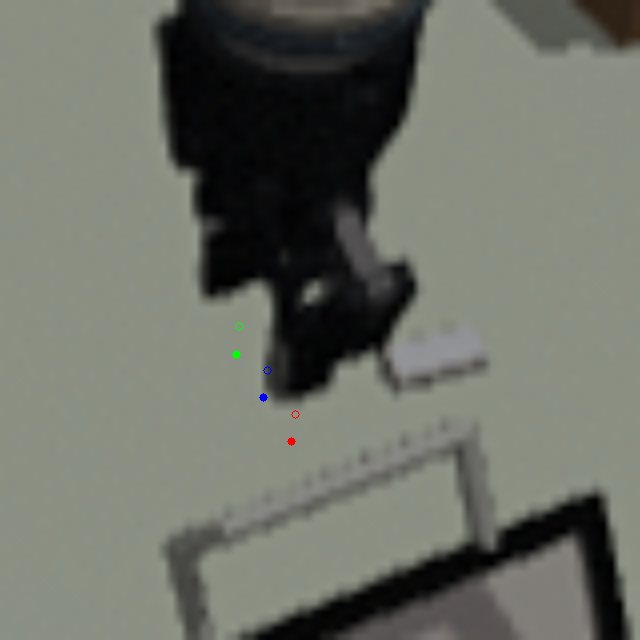

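Request:
carry_out([
  [[0, 0, 0.01, 0, 0, 0], [0, 0, 0.02, 0, 0, 0], [0, 0, 0.025, 0, 0, 0], [0, 0, 0.025, 0, 0, 0]],
])

```text
clock: 5.83
eef_pos: [552.7, 183.1, 211.7]
tcp_rot: [-3.14, 0.001, 1.391]
contact_force: [0.1, 0.3, 0.3]
opening: 0.002
```

Request:
carry_out([
  [[0, 0, 0.01, 0, 0, 0], [0, 0, 0.02, 0, 0, 0], [0, 0, 0.025, 0, 0, 0], [0, 0, 0.025, 0, 0, 0]],
])

```text
clock: 6.17
eef_pos: [549.9, 184.1, 204.6]
tcp_rot: [-3.135, -0.0, 1.391]
contact_force: [-12.7, 2.1, 21.3]
opening: -0.004
```

Run:
```python
from h import *
print(sense()['eef_pos'],sense()['contact_force'],sense()['opening'])
f=optics.grab_frame('scene')
save(f,'s4');g=cv2.imread('pics/s4.png');cv2.imwrite('pics/s4z.png',cv2.resize(g[140:200,320:390],None,fx=10,fy=10,interpolation=cv2.INTER_LINEAR))
print(nets.tip_of('cover_bar','scene')[:1])
```

```text
[549.85966301 184.12631556 204.63145345] [-12.71343283   2.11753886  21.30097153] -0.003958546870310474
[{'point': [550.5, 187.4, 213.4], 'confidence': 0.89}]
```

View pics/s4z.png

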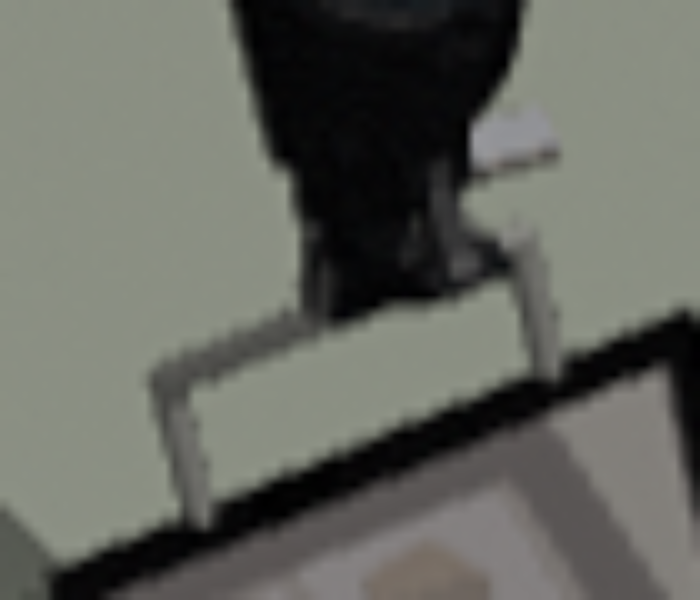

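```bash
cat > arc.py <<'E'
import numpy as np
th=.925
while th>0:
    print(round(th,3),[[round(205*(np.cos(th)-np.cos(max(th-.04*k,0)))/400,3),round(205*(np.sin(th)-np.sin(max(th-.04*k,0)))/400,3)] for k in range(1,6)])
    th-=.2
E
python3 arc.py
```

```text
0.925 [[np.float64(-0.016), np.float64(0.013)], [np.float64(-0.032), np.float64(0.026)], [np.float64(-0.047), np.float64(0.04)], [np.float64(-0.061), np.float64(0.054)], [np.float64(-0.075), np.float64(0.069)]]
0.725 [[np.float64(-0.013), np.float64(0.016)], [np.float64(-0.026), np.float64(0.032)], [np.float64(-0.038), np.float64(0.048)], [np.float64(-0.049), np.float64(0.065)], [np.float64(-0.06), np.float64(0.083)]]
0.525 [[np.float64(-0.01), np.float64(0.018)], [np.float64(-0.019), np.float64(0.036)], [np.float64(-0.028), np.float64(0.055)], [np.float64(-0.035), np.float64(0.074)], [np.float64(-0.042), np.float64(0.093)]]
0.325 [[np.float64(-0.006), np.float64(0.02)], [np.float64(-0.012), np.float64(0.039)], [np.float64(-0.016), np.float64(0.059)], [np.float64(-0.02), np.float64(0.079)], [np.float64(-0.023), np.float64(0.1)]]
0.125 [[np.float64(-0.002), np.float64(0.02)], [np.float64(-0.003), np.float64(0.041)], [np.float64(-0.004), np.float64(0.061)], [np.float64(-0.004), np.float64(0.064)], [np.float64(-0.004), np.float64(0.064)]]
```

Request:
carry_out([
  [[0, -0.02, 0.012, 0, 0, 0], [0, -0.037, 0.025, 0, 0, 0], [0, -0.054, 0.04, 0, 0, 0], [0, -0.069, 0.054, 0, 0, 0], [0, -0.083, 0.069, 0, 0, 0]],
])

```text
clock: 6.68
eef_pos: [519.4, 189.6, 175.3]
tcp_rot: [-3.141, -0.0, 1.391]
contact_force: [-1.6, 0.5, 4.3]
opening: -0.002
```

Run:
```python
from h import *
print(sense()['eef_pos'],sense()['contact_force'],sense()['opening'])
f=optics.grab_frame('scene')
save(f,'s5');g=cv2.imread('pics/s5.png');cv2.imwrite('pics/s5z.png',cv2.resize(g[140:200,320:390],None,fx=10,fy=10,interpolation=cv2.INTER_LINEAR))
print(nets.tip_of('cover_bar','scene')[:1])
```

```text
[519.36843554 189.59849058 175.33374995] [-1.64535795  0.49036433  4.31042192] -0.0018284911743795115
[{'point': [517.6, 194.1, 183.4], 'confidence': 0.85}]
```

View pics/s5z.png

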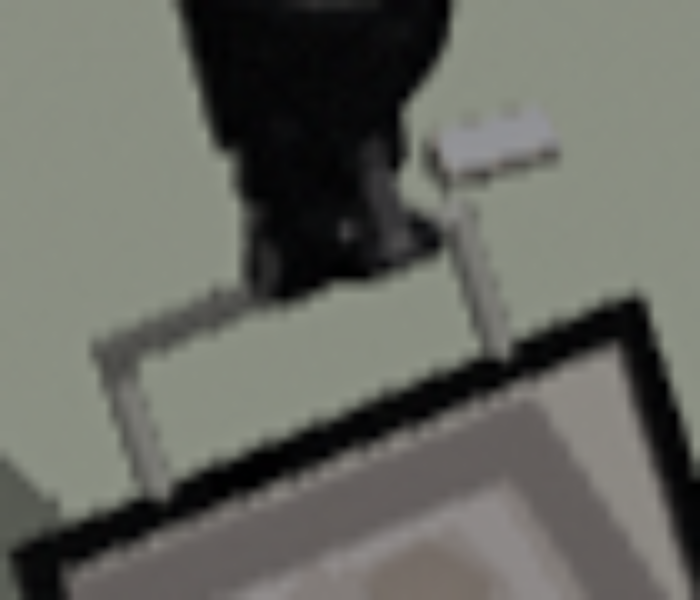

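Request:
carry_out([
  [[0, -0.013, 0.016, 0, 0, 0], [0, -0.026, 0.032, 0, 0, 0], [0, -0.038, 0.048, 0, 0, 0], [0, -0.049, 0.065, 0, 0, 0], [0, -0.06, 0.083, 0, 0, 0]],
])

```text
clock: 7.2
eef_pos: [496.3, 193.6, 141.0]
tcp_rot: [-3.141, 0.0, 1.391]
contact_force: [-0.9, 0.8, 1.7]
opening: -0.002
```

Request:
carry_out([
  [[0, -0.01, 0.018, 0, 0, 0], [0, -0.019, 0.036, 0, 0, 0], [0, -0.028, 0.055, 0, 0, 0], [0, -0.035, 0.074, 0, 0, 0], [0, -0.042, 0.093, 0, 0, 0]],
])

```text
clock: 7.62
eef_pos: [480.0, 196.5, 103.8]
tcp_rot: [-3.142, 0.0, 1.391]
contact_force: [-1.0, -0.2, 1.1]
opening: -0.001
```

Run:
```python
from h import *
print(sense()['eef_pos'],sense()['contact_force'],sense()['opening'])
f=optics.grab_frame('scene')
save(f,'s6');g=cv2.imread('pics/s6.png');cv2.imwrite('pics/s6z.png',cv2.resize(g[130:210,310:400],None,fx=8,fy=8,interpolation=cv2.INTER_LINEAR))
print(nets.tip_of('cover_bar','scene')[:1])
```

```text
[480.01249745 196.45942584 103.78191871] [-1.03646709 -0.18271226  1.06265226] -0.0011542524136260244
[{'point': [475.2, 203.0, 113.1], 'confidence': 0.79}]
```

View pics/s6z.png

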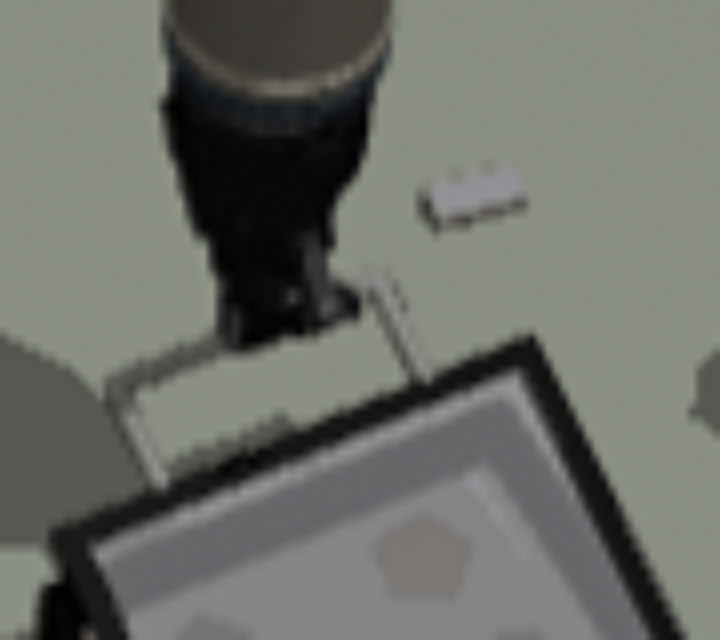

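Request:
carry_out([
  [[0, -0.006, 0.02, 0, 0, 0], [0, -0.012, 0.039, 0, 0, 0], [0, -0.016, 0.059, 0, 0, 0], [0, -0.02, 0.079, 0, 0, 0], [0, -0.023, 0.096, 0, 0, 0]],
])

```text
clock: 8.13
eef_pos: [471.1, 198.2, 65.3]
tcp_rot: [-3.141, 0.0, 1.391]
contact_force: [0.4, 0.4, 0.4]
opening: -0.004
```

Request:
carry_out([
  [[0, -0.001, 0.013, 0, 0, 0], [0, -0.002, 0.026, 0, 0, 0], [0, -0.003, 0.038, 0, 0, 0], [0, -0.003, 0.05, 0, 0, 0], [0, -0.003, 0.06, 0, 0, 0]],
])

```text
clock: 8.55
eef_pos: [470.0, 198.3, 41.7]
tcp_rot: [-3.141, 0.0, 1.391]
contact_force: [-0.1, -0.0, 1.3]
opening: -0.005
```

Run:
```python
from h import *
print(sense()['eef_pos'],sense()['contact_force'],sense()['opening'])
f=optics.grab_frame('scene')
save(f,'s7');g=cv2.imread('pics/s7.png');cv2.imwrite('pics/s7z.png',cv2.resize(g[140:250,300:410],None,fx=7,fy=5.4,interpolation=cv2.INTER_LINEAR))
print(nets.tip_of('cover_bar','scene')[:1])
```

```text
[470.0415283  198.33090989  41.74258254] [-0.13336892 -0.03715445  1.2817411 ] -0.004843828424359748
[{'point': [466.3, 202.8, 50.2], 'confidence': 0.75}]
```

View pics/s7z.png

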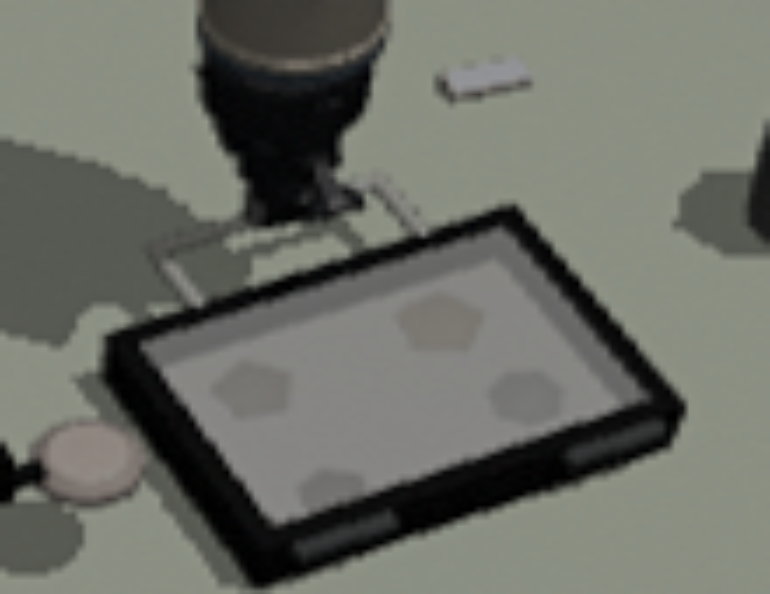

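Request:
carry_out([
  [[0, 0, 0.004, 0, 0, 0], [0, 0, 0.007, 0, 0, 0], [0, 0, 0.007, 0, 0, 0]],
])

```text
clock: 8.9
eef_pos: [470.3, 198.4, 39.5]
tcp_rot: [3.141, -0.0, 1.391]
contact_force: [-0.0, 0.2, 0.5]
opening: -0.002
```

Request:
carry_out([
  [[0, 0, 0.003, 0, 0, 0], [0, 0, 0.003, 0, 0, 0], [0, 0, 0.003, 0, 0, 0]],
])

```text
clock: 9.15
eef_pos: [470.3, 198.4, 38.4]
tcp_rot: [3.141, -0.0, 1.391]
contact_force: [-0.1, 1.0, 1.2]
opening: -0.002
```

Request:
carry_out([
  [[0, 0, 0.003, 0, 0, 0], [0, 0, 0.006, 0, 0, 0], [0, 0, 0.006, 0, 0, 0]],
])

```text
clock: 9.4
eef_pos: [470.5, 198.5, 37.6]
tcp_rot: [3.141, -0.0, 1.391]
contact_force: [-6.2, -2.5, 26.3]
opening: -0.004
```

Request:
carry_out([
  [[0, 0, 0.003, 0, 0, 0], [0, 0, 0.006, 0, 0, 0], [0, 0, 0.006, 0, 0, 0]],
])

```text
clock: 9.65
eef_pos: [470.8, 198.6, 37.0]
tcp_rot: [3.141, -0.001, 1.391]
contact_force: [-12.0, -5.7, 53.0]
opening: 0.002
```

Request:
carry_out([
  [[0, 0, -0.01, 0, 0, 0], [0, 0, -0.03, 0, 0, 0], [0, 0, -0.08, 0, 0, 0], [0, 0, -0.15, 0, 0, 0], [0, 0, -0.15, 0, 0, 0]],
])

```text
clock: 10.07
eef_pos: [472.6, 199.4, 97.5]
tcp_rot: [3.137, -0.003, 1.391]
contact_force: [2.8, -0.4, 0.8]
opening: 0.002
```

Run:
```python
from h import *
s=sense();print(s['eef_pos'],s['tcp_rot'],s['contact_force'],s['opening'],s['qpos'])
f=optics.grab_frame('scene'); t=optics.grab_frame('top')
save(f,'s8'); save(t,'t8')
g=cv2.resize(cv2.imread('pics/s8.png')[120:240,300:410],None,fx=6,fy=5,interpolation=cv2.INTER_LINEAR)
for z,c in [(s['eef_pos'][2]-22,(0,0,255)),(s['eef_pos'][2]+17,(0,255,0))]:
    u,v=proj(f,[*s['eef_pos'][:2],z]); cv2.circle(g,(int((u+.5-300)*6),int((v+.5-120)*5)),4,c,1)
cv2.imwrite('pics/s8z.png',g)
for c in ['scene','top']:
  for n in ['cover_bar','cover_hinge','grip']: print(c,n,[(np.round(q['point'],1),round(q['confidence'],2)) for q in nets.tip_of(n,c)[:1]])
```

```text
[472.58860648 199.42729954  97.45877686] [ 3.13673432 -0.00315948  1.39107913] [ 2.76504105 -0.36758343  0.80388135] 0.002280209133593202 [3.96391448e-01 3.28660377e-01 1.97704956e+00 3.83351865e-06
 8.30087397e-01 5.76113738e-01]
scene cover_bar [(array([467.7, 200.6,  49.2]), 0.65)]
scene cover_hinge [(array([665.6, 165.5,  51.9]), 0.67)]
scene grip [(array([564.3, -38.9, 131.4]), 0.84)]
top cover_bar []
top cover_hinge [(array([669.7, 167. ,  49.8]), 0.8)]
top grip [(array([571.1, -39.1, 131.8]), 0.58)]
```

View pics/s8z.png

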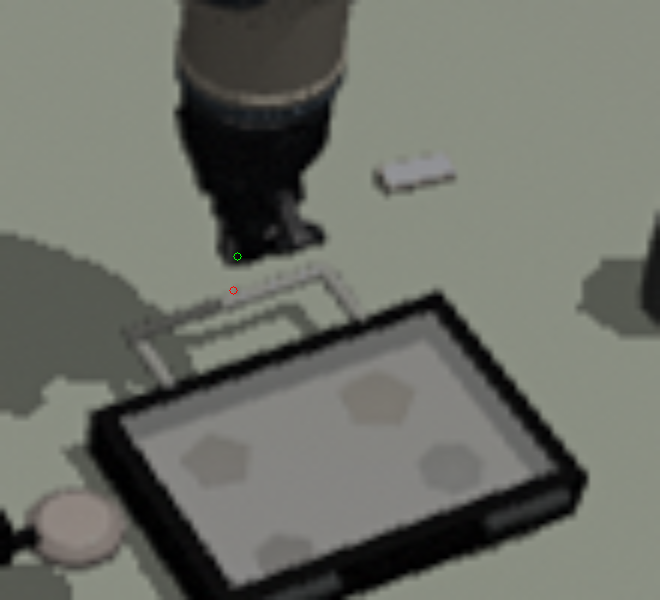

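View pics/t8.png

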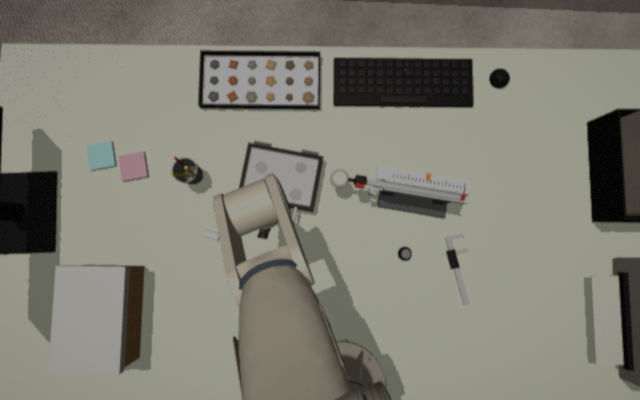

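Run:
```python
from h import *
print(inc([520,60,400],1.41))
```

```text
[-0.3179  0.1848 -0.7686 -0.0013  0.0008 -0.0181]
```

Request:
carry_out([
  [[-0.05, 0.03, -0.2, 0, 0, 0], [-0.12, 0.06, -0.35, 0, 0, 0], [-0.2, 0.1, -0.45, 0, 0, 0], [-0.25, 0.15, -0.52, 0, 0, 0], [-0.3, 0.18, -0.58, 0, 0, -0.015]],
], hand=0)

```text
clock: 10.88
eef_pos: [503.7, 104.2, 275.6]
tcp_rot: [-3.141, -0.0, 1.407]
contact_force: [1.8, 0.7, 0.8]
opening: 0.709
```

Request:
carry_out([
  [[-0.05, 0.02, -0.1, 0, 0, 0], [-0.1, 0.03, -0.2, 0, 0, 0], [-0.1, 0.03, -0.2, 0, 0, 0], [-0.1, 0.03, -0.2, 0, 0, 0]],
])

```text
clock: 11.22
eef_pos: [510.6, 62.6, 356.4]
tcp_rot: [3.137, -0.001, 1.405]
contact_force: [0.5, 0.4, -0.9]
opening: 1.001
```

Run:
```python
from h import *
s=sense();print(s['eef_pos'],s['tcp_rot'],s['contact_force'],s['opening'])
f=optics.grab_frame('scene'); save(f,'s9'); p=s['eef_pos']
u,v=map(int,proj(f,p)); print(u,v)
u0,v0=u-40,max(v-60,0); k=8
g=cv2.resize(cv2.imread('pics/s9.png')[v0:v0+75,u0:u0+90],None,fx=k,fy=k,interpolation=cv2.INTER_LINEAR)
R=Ro.from_euler('xyz',s['tcp_rot']).as_matrix()
for d,c in [((0,0,0),(255,255,255)),((0,42,9),(0,0,255)),((0,-42,9),(0,255,0)),((0,0,-54),(255,255,0))]:
    a,b=proj(f,p+R@np.array(d)); cv2.circle(g,(int((a+.5-u0)*k),int((b+.5-v0)*k)),4,c,-1)
cv2.imwrite('pics/s9z.png',g)
```

```text
[510.64225725  62.59503767 356.40229463] [ 3.13714152e+00 -1.14743695e-03  1.40485496e+00] [ 0.45610566  0.4239057  -0.92830917] 1.0013429887025131
312 152
```

View pics/s9z.png

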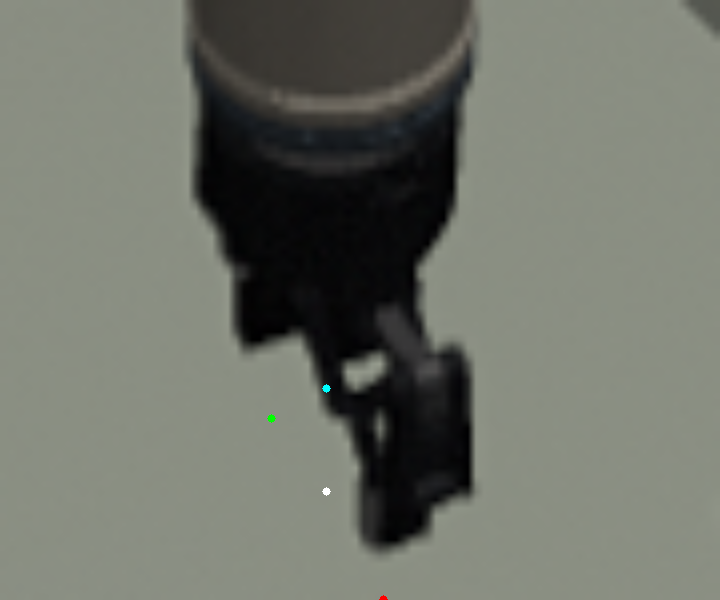

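Run:
```python
from h import *
print(inc([567,-42,190],1.41))
```

```text
[-0.2361  0.1847  0.4103  0.0009 -0.0005 -0.0043]
```

Request:
carry_out([
  [[-0.1, 0.08, 0.08, 0, 0, 0], [-0.18, 0.14, 0.17, 0, 0, 0], [-0.236, 0.185, 0.26, 0, 0, -0.004], [-0.236, 0.185, 0.35, 0, 0, -0.004], [-0.236, 0.185, 0.405, 0, 0, -0.004]],
])

```text
clock: 11.68
eef_pos: [566.3, -41.9, 192.1]
tcp_rot: [-3.14, 0.0, 1.41]
contact_force: [0.4, 0.4, -0.4]
opening: 1.002
```

Request:
carry_out([
  [[0, 0, 0, 0, 0, 0], [0, 0, 0, 0, 0, 0]],
])

```text
clock: 11.85
eef_pos: [563.7, -40.3, 192.0]
tcp_rot: [-3.133, 0.0, 1.411]
contact_force: [0.7, -0.1, 0.5]
opening: 1.002
```

```bash
cat > look.py <<'E'
import sys
from h import *
n=sys.argv[1]
s=sense();print(s['eef_pos'],s['tcp_rot'][2],s['contact_force'],s['opening'])
p=s['eef_pos']; R=Ro.from_euler('xyz',s['tcp_rot']).as_matrix()
for c in ['scene','top']:
    f=optics.grab_frame(c); save(f,c+n)
    u,v=map(int,proj(f,[567,-38,150])); u0,v0=u-40,v-45;k=8
    g=cv2.resize(cv2.imread('pics/%s.png'%(c+n))[v0:v0+75,u0:u0+80],None,fx=k,fy=k,interpolation=cv2.INTER_LINEAR)
    w=42*s['opening']
    for d,col in [((0,0,-17),(255,255,255)),((0,w,-17),(0,0,255)),((0,-w,-17),(0,255,0))]:
        a,b=proj(f,p+R@np.array(d)); cv2.circle(g,(int((a+.5-u0)*k),int((b+.5-v0)*k)),4,col,-1)
    cv2.imwrite('pics/%sz.png'%(c+n),g)
    for nn in ['grip','pointer','mark']: print(c,nn,[(np.round(q['point'],1),round(q['confidence'],2)) for q in nets.tip_of(nn,c)[:2]])
E
python3 look.py a
```

```text
[563.67112107 -40.30689426 191.97432736] 1.4108113712440398 [ 0.72913828 -0.05133778  0.53714916] 1.0020633154319758
scene grip [(array([567.6, -36. , 129.6]), 0.97)]
scene pointer [(array([ 545.2, -315.7,  138.1]), 0.75)]
scene mark [(array([ 578.6, -221.9,  139.1]), 0.6)]
top grip [(array([668.1, 168.2,  50. ]), 0.53)]
top pointer [(array([ 544.4, -311.3,  135.9]), 0.59)]
top mark []
```

View pics/sceneaz.png

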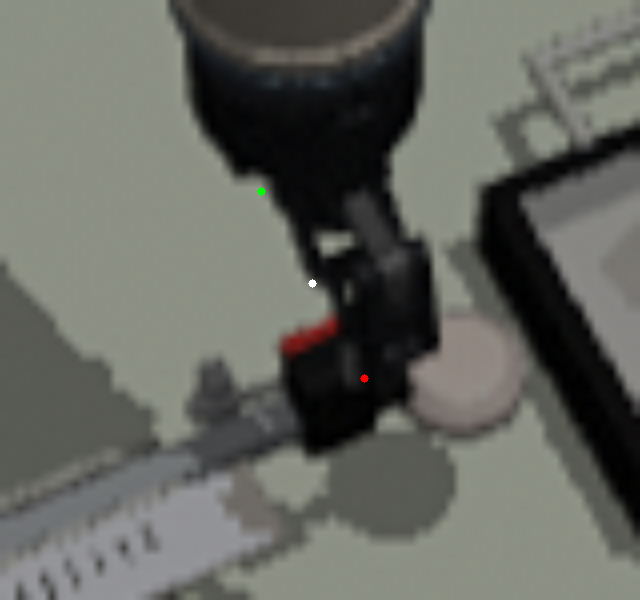

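View pics/topaz.png

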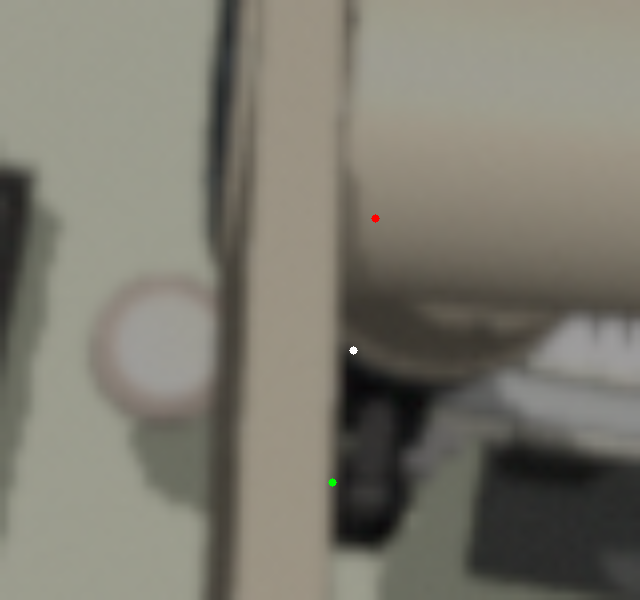

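Request:
carry_out([
  [[0, 0, 0.03, 0, 0, 0], [0, 0, 0.06, 0, 0, 0], [0, 0, 0.09, 0, 0, 0], [0, 0, 0.11, 0, 0, 0], [0, 0, 0.11, 0, 0, 0]],
])

```text
clock: 12.67
eef_pos: [564.7, -41.0, 148.6]
tcp_rot: [-3.137, 0.0, 1.411]
contact_force: [-0.2, 0.2, 1.2]
opening: 1.0
```

Request:
carry_out([
  [[0, 0, 0, 0, 0, 0], [0, 0, 0, 0, 0, 0]],
])

```text
clock: 12.83
eef_pos: [566.6, -41.1, 151.4]
tcp_rot: [-3.141, -0.0, 1.411]
contact_force: [-0.3, 0.4, -0.4]
opening: 1.0
```

```bash
python3 look.py b
```

```text
[566.62824812 -41.12115329 151.43101128] 1.4108950925254828 [-0.31105295  0.40578227 -0.40682515] 0.9996952179237896
scene grip [(array([564.3, -37.7, 129. ]), 0.64)]
scene pointer [(array([ 543. , -315.6,  134.5]), 0.96)]
scene mark [(array([ 579.6, -221.4,  141.8]), 0.5)]
top grip []
top pointer [(array([ 545.7, -312.3,  134.8]), 0.66)]
top mark [(array([ 576.4, -221.4,  138.1]), 0.59)]
```

View pics/scenebz.png

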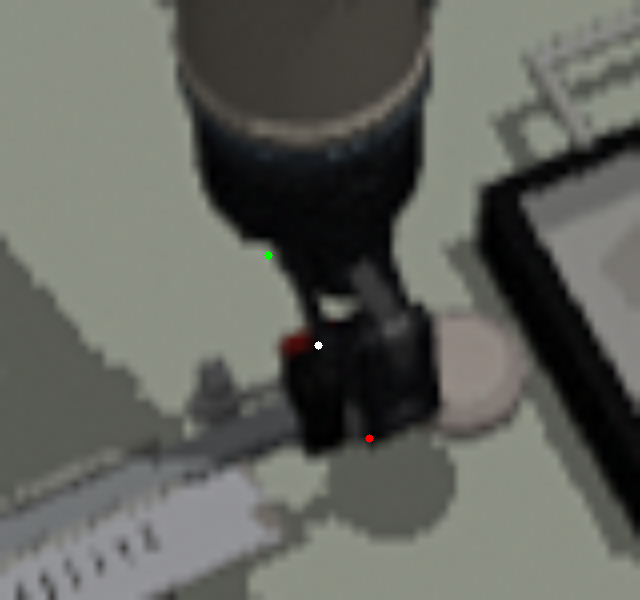

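View pics/topbz.png

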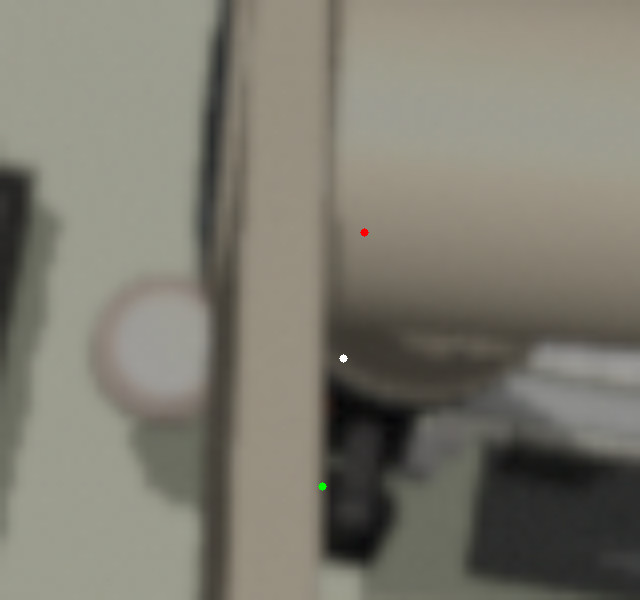

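Request:
carry_out([
  [[-0.005, 0, 0.02, 0, 0, 0], [-0.005, 0, 0.04, 0, 0, 0], [-0.005, 0, 0.06, 0, 0, 0], [-0.005, 0, 0.08, 0, 0, 0], [-0.005, 0, 0.09, 0, 0, 0]],
])

```text
clock: 13.65
eef_pos: [565.3, -43.0, 113.7]
tcp_rot: [-3.139, 0.0, 1.411]
contact_force: [0.4, -0.1, -0.5]
opening: 1.0
```

Request:
carry_out([
  [[0, 0, 0.015, 0, 0, 0], [0, 0, 0.03, 0, 0, 0], [0, 0, 0.038, 0, 0, 0], [0, 0, 0.038, 0, 0, 0], [0, 0, 0.038, 0, 0, 0]],
])

```text
clock: 14.07
eef_pos: [566.2, -43.1, 100.2]
tcp_rot: [-3.141, 0.0, 1.411]
contact_force: [0.1, 0.2, -0.2]
opening: 0.999
```

```bash
python3 look.py c
```

```text
[566.15209568 -43.06156505 100.17011704] 1.4109514472098565 [ 0.1164104   0.17712737 -0.16799029] 0.9989496100853545
scene grip [(array([567.9, -36.4, 126.9]), 0.85)]
scene pointer [(array([418.1, 380.5,   2.7]), 0.72), (array([ 541.8, -315.3,  139. ]), 0.61)]
scene mark [(array([ 582.3, -219.2,  139.9]), 0.47)]
top grip [(array([ 5.618e+02, -7.700e+01, -1.000e-01]), 0.58)]
top pointer [(array([ 543.7, -312.2,  138.7]), 0.76)]
top mark [(array([ 574.6, -220.1,  137.4]), 0.38)]
```

View pics/scenecz.png

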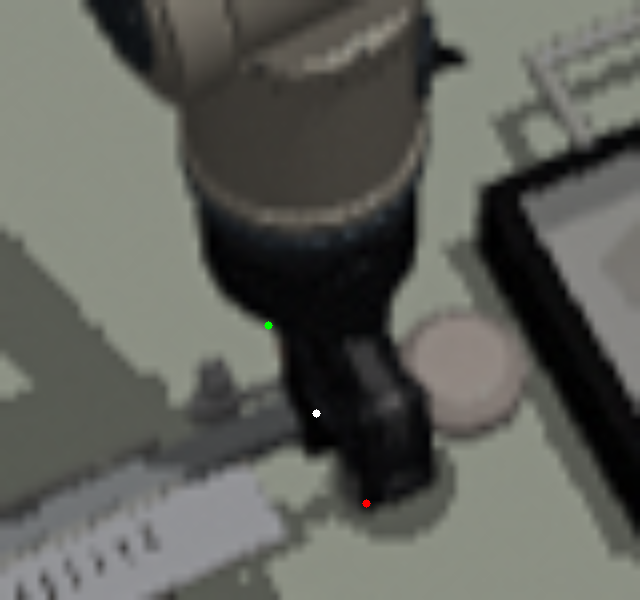

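Request:
carry_out([
  [[0, 0, 0, 0, 0, 0], [0, 0, 0, 0, 0, 0], [0, 0, 0, 0, 0, 0], [0, 0, 0, 0, 0, 0], [0, 0, 0, 0, 0, 0]],
], hand=1, squeeze=40)

```text
clock: 14.88
eef_pos: [565.6, -43.0, 100.2]
tcp_rot: [-3.14, 0.0, 1.411]
contact_force: [3.9, 0.6, 15.0]
opening: 0.297
```

Request:
carry_out([
  [[0, 0, 0, 0, 0, 0], [0, 0, 0, 0, 0, 0], [0, 0, 0, 0, 0, 0]],
])

```text
clock: 15.13
eef_pos: [566.4, -43.1, 100.4]
tcp_rot: [3.141, 0.0, 1.411]
contact_force: [2.5, -0.2, 2.4]
opening: 0.279
```

```bash
python3 look.py d
```

```text
[566.38421689 -43.10920795 100.41903097] 1.4111867961404791 [ 2.5462123  -0.21169822  2.44196835] 0.27941976273981883
scene grip [(array([567.1, -38.6, 125.2]), 0.78)]
scene pointer [(array([ 543.1, -312.4,  137.4]), 0.86)]
scene mark [(array([ 580.5, -222.2,  140.4]), 0.4)]
top grip []
top pointer [(array([ 543.5, -313.3,  135.3]), 0.62), (array([564.2, -77.7,  -0. ]), 0.57)]
top mark [(array([ 580.2, -220.9,  135. ]), 0.6)]
```

View pics/scenedz.png

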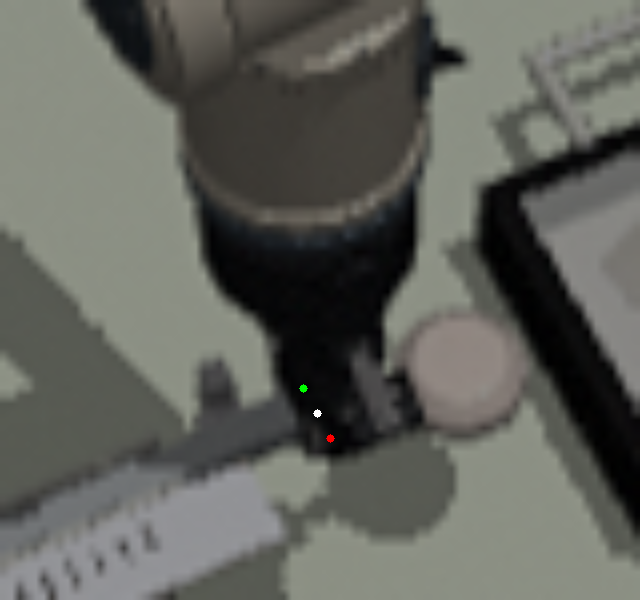

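Request:
carry_out([
  [[0.01, 0, 0, 0, 0, 0], [0.03, 0, 0, 0, 0, 0], [0.05, 0, 0, 0, 0, 0], [0.07, 0, 0, 0, 0, 0], [0.09, 0, 0, 0, 0, 0]],
])

```text
clock: 15.95
eef_pos: [572.2, -6.9, 100.5]
tcp_rot: [3.141, 0.0, 1.411]
contact_force: [1.7, -5.0, 4.7]
opening: 0.279
```

```bash
python3 look.py e
```

```text
[572.1643222   -6.90407908 100.45373977] 1.411033256042073 [ 1.69454641 -5.02885423  4.74484724] 0.27909871357118465
scene grip [(array([5.705e+02, 4.000e-01, 1.318e+02]), 0.82), (array([ 325.8, -329.2,    4. ]), 0.39)]
scene pointer [(array([418.7, 379.6,   3.3]), 0.73), (array([ 551.7, -277.6,  139.6]), 0.7)]
scene mark [(array([ 580.4, -222.1,  140.1]), 0.54)]
top grip []
top pointer [(array([ 549.5, -274.8,  138.4]), 0.59)]
top mark [(array([ 573.3, -219.9,  136.9]), 0.45), (array([ 5.629e+02, -8.030e+01, -5.000e-01]), 0.39)]
```

View pics/scenee.png

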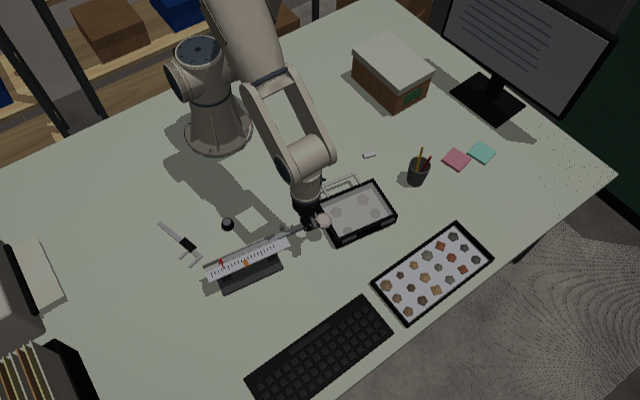

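Request:
carry_out([
  [[0.025, 0, 0, 0, 0, 0], [0.05, 0, 0, 0, 0, 0], [0.075, 0, 0, 0, 0, 0], [0.1, 0, 0, 0, 0, 0], [0.12, 0, 0, 0, 0, 0]],
])

```text
clock: 16.77
eef_pos: [579.6, 40.0, 100.4]
tcp_rot: [3.141, 0.0, 1.411]
contact_force: [2.1, -6.0, 5.8]
opening: 0.279
```

Request:
carry_out([
  [[0, 0, 0, 0, 0, 0], [0, 0, 0, 0, 0, 0], [0, 0, 0, 0, 0, 0]],
])

```text
clock: 17.02
eef_pos: [579.6, 39.7, 100.4]
tcp_rot: [3.141, 0.0, 1.411]
contact_force: [1.2, -3.2, 5.9]
opening: 0.284
```

```bash
cat > ptr.py <<'E'
import sys
from h import *
n=sys.argv[1]; s=sense(); print(s['eef_pos'],s['contact_force'],s['opening'])
yd=np.array([.16,.987,0])
for c in ['scene','top']:
    f=optics.grab_frame(c); save(f,c+n)
    u,v=map(int,proj(f,[580,-221,137])); u0,v0=u-25,v-20;k=12
    cv2.imwrite('pics/%sz.png'%(c+n),cv2.resize(cv2.imread('pics/%s.png'%(c+n))[v0:v0+40,u0:u0+50],None,fx=k,fy=k,interpolation=cv2.INTER_CUBIC))
    P=f['img'].astype(int);R,G,B=P[...,0],P[...,1],P[...,2]
    F=200/np.tan(np.radians(f['fov_y'])/2); o=-f['R'].T@f['t']
    for name,m in dict(orange=(R>100)&(G>50)&(R-G>40)&(G-B>25),red=(R>80)&(R-G>50)&(abs(G-B)<22)).items():
        vv,uu=np.nonzero(m); W=[]
        for a,b in zip(uu,vv):
            if abs(a-u)<40 and abs(b-v)<40:
                d=f['R'].T@np.array([(a-f['cx'])/F,(b-f['cy'])/F,1]); X=o+d*(138-o[2])/d[2]; W.append([X@[.987,-.16,0],X@yd])
        W=np.array(W); print(c,name,len(W),W.round(0).tolist() if len(W)<40 else '',W.mean(0) if len(W) else '')
    for nn in ['pointer','mark','grip']: print(c,nn,[(np.round(q['point'],1),round(float(np.dot(q['point'],yd)),1),round(q['confidence'],2)) for q in nets.tip_of(nn,c)[:2]])
E
python3 ptr.py f
```

```text
[579.59156066  39.70812666 100.41017973] [ 1.19433685 -3.24430836  5.85628042] 0.28410190209538455
scene orange 23 [[599.0, -121.0], [601.0, -119.0], [600.0, -128.0], [601.0, -125.0], [602.0, -122.0], [603.0, -120.0], [605.0, -117.0], [604.0, -126.0], [605.0, -124.0], [606.0, -121.0], [608.0, -119.0], [607.0, -127.0], [608.0, -125.0], [609.0, -122.0], [610.0, -120.0], [609.0, -129.0], [611.0, -126.0], [612.0, -123.0], [613.0, -121.0], [614.0, -127.0], [615.0, -125.0], [616.0, -122.0], [617.0, -120.0]] [ 607.60801492 -123.00426054]
scene red 21 [[562.0, -140.0], [564.0, -137.0], [565.0, -135.0], [565.0, -141.0], [567.0, -139.0], [568.0, -136.0], [569.0, -133.0], [568.0, -142.0], [569.0, -140.0], [571.0, -137.0], [572.0, -135.0], [572.0, -141.0], [574.0, -138.0], [575.0, -136.0], [577.0, -139.0], [578.0, -137.0], [581.0, -138.0], [585.0, -137.0], [588.0, -138.0], [591.0, -139.0], [592.0, -136.0]] [ 573.84997565 -137.80497427]
scene pointer [(array([418. , 383.1,   3.8]), 445.0, 0.34)]
scene mark []
scene grip [(array([579.6,  45. , 129.8]), 137.2, 0.76)]
top orange 15 [[612.0, -122.0], [612.0, -124.0], [613.0, -127.0], [609.0, -122.0], [609.0, -125.0], [610.0, -127.0], [606.0, -122.0], [607.0, -125.0], [607.0, -128.0], [604.0, -123.0], [604.0, -125.0], [605.0, -128.0], [601.0, -123.0], [602.0, -126.0], [602.0, -128.0]] [ 606.82236998 -125.04840162]
top red 20 [[591.0, -141.0], [577.0, -140.0], [573.0, -135.0], [574.0, -138.0], [574.0, -141.0], [575.0, -143.0], [571.0, -136.0], [571.0, -138.0], [572.0, -141.0], [572.0, -144.0], [568.0, -136.0], [569.0, -139.0], [569.0, -141.0], [570.0, -144.0], [566.0, -136.0], [566.0, -139.0], [566.0, -142.0], [567.0, -144.0], [563.0, -139.0], [564.0, -142.0]] [ 570.8512735  -139.96015454]
top pointer [(array([ 557.1, -227.4,  136.7]), -135.3, 0.59)]
top mark [(array([ 577.7, -221.9,  134.5]), -126.6, 0.48)]
top grip []
```

View pics/scenefz.png

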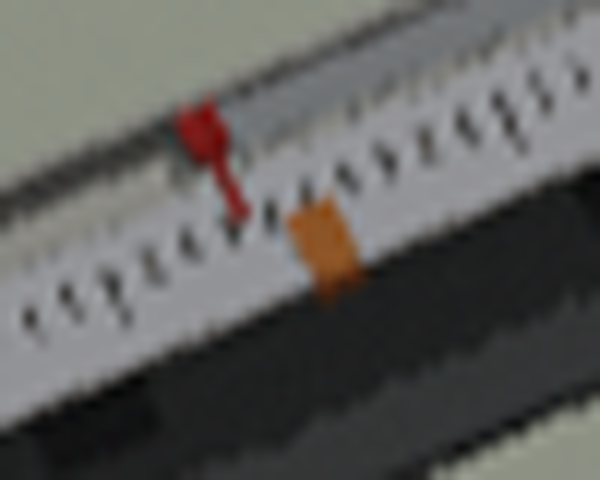

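View pics/topfz.png

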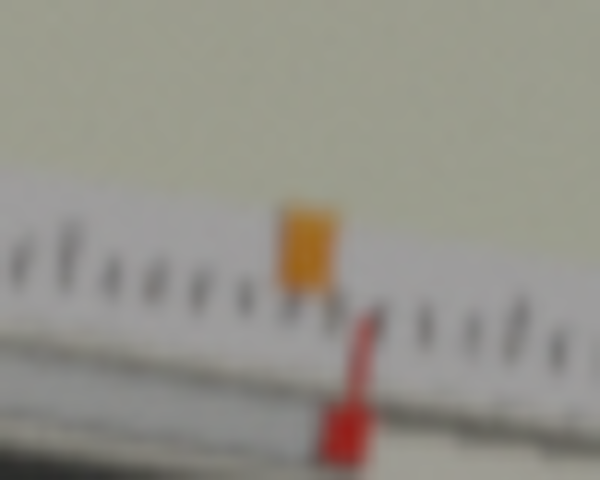

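Request:
carry_out([
  [[0.013, 0, 0, 0, 0, 0], [0.026, 0, 0, 0, 0, 0], [0.039, 0, 0, 0, 0, 0], [0.039, 0, 0, 0, 0, 0], [0.039, 0, 0, 0, 0, 0]],
])

```text
clock: 17.83
eef_pos: [582.1, 55.1, 100.4]
tcp_rot: [3.141, 0.0, 1.411]
contact_force: [0.5, -4.0, 5.8]
opening: 0.281
```

Request:
carry_out([
  [[0, 0, 0, 0, 0, 0], [0, 0, 0, 0, 0, 0], [0, 0, 0, 0, 0, 0]],
])

```text
clock: 18.08
eef_pos: [582.0, 54.9, 100.4]
tcp_rot: [3.142, 0.0, 1.411]
contact_force: [1.3, -4.1, 5.0]
opening: 0.277
```

```bash
python3 ptr.py g | grep -v '\[\[' ; python3 ptr.py h | grep -o 'scene.*orange.*\|.*\] \[.*\]$' | sed 's/\[\[.*\]\]//'
```

```text
[581.99877786  54.852939   100.41718939] [ 1.27867996 -4.14486166  4.96049056] 0.2768359834425055
scene pointer [(array([ 561.2, -217. ,  138.2]), -124.4, 0.97)]
scene mark [(array([ 579.8, -221.3,  136.8]), -125.7, 0.45)]
scene grip [(array([582.5,  61.4, 130.3]), 153.8, 0.78)]
top pointer [(array([ 558.6, -217. ,  134.3]), -124.8, 0.78), (array([ 574.8, -223.3,  135.3]), -128.4, 0.5)]
top mark [(array([ 574.7, -219.7,  136.5]), -124.9, 0.6), (array([ 326. , -329.9,    3.7]), -273.5, 0.55)]
top grip [(array([585.8,  59.9, 131.7]), 152.8, 0.57)]
scene orange 23  [ 607.60801492 -123.00426054]
scene red 20  [ 572.86644015 -122.37267791]
top orange 15  [ 606.82236998 -125.04840162]
top red 18  [ 570.01991034 -124.40038899]
```

View pics/scenegz.png

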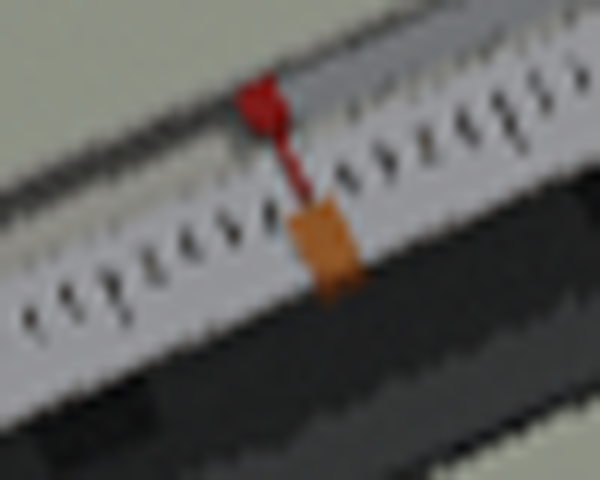

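View pics/topgz.png

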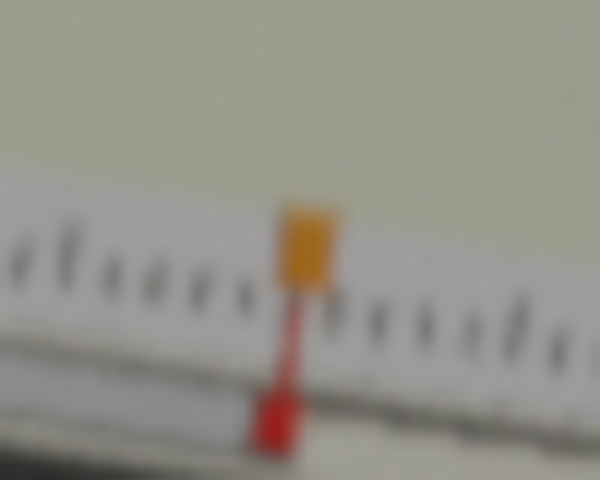

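View pics/sceneg.png

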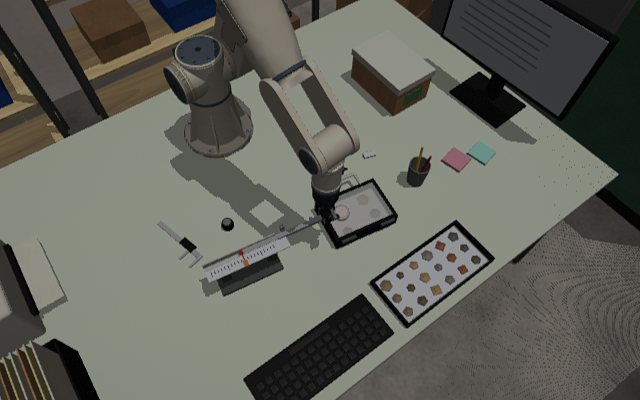

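Run:
```python
from h import *
s=sense(); print(s['clock'],s['eef_pos'],s['qvel'].round(4),s['opening'])
r.sign_off()
```

```text
18.8833 [581.97688403  54.8324394  100.41017042] [ 0.0003 -0.0008  0.0008  0.0022  0.0003 -0.0018] 0.28649521863183697
the job is handed in; nothing more can be done
```

I shut the cover first. Then I pinched the light arm's handle with the lock button squeezed in and drew the arm out until the red pointer was at the orange mark. I handed the job in at 18.9 s, still holding it; no verdict was reported.

**Cover:** I pushed its bar down along the arc with the shut fingers. It ended against its stop: the contact force rose from about 1 N to 26 N and then 53 N while the bar barely moved. That press was firmer than intended. I stayed at roughly 0.5 rad/s or less, so it should not count as slammed.

**Arm:** In the last pictures the pointer was within about 1 mm of the mark's centre along the scale, from colour measurement in both cameras. The arm was still, and the cover looked shut. The gripper opening was about 24 mm, close to the 25 mm given for the button fully in. I inferred the squeezed button from that opening, since the joint itself can't be read.

**What went wrong or disagreed:**
- **First grasp missed:** my first attempt to pinch the cover bar closed above it without touching it.
- **Tool height:** by contact, the shut fingertips sat about 17 mm above the reported TCP height. The stated 22 mm reach would put them below it. I used this measured offset for the handle grasp and did not find its cause.
- **Unmeasured:** I checked the flakes and the loose things on the desk only by eye in the pictures. None looked moved.

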